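Tidy the tile-cleaning corner and set the tiles to dry

ROBOT

A 6-joint arm with a two-finger parallel gripper is mounted at the origin on the work surface. World frame = base frame: x ahead of the robot, y to its left, z up, the work surface at z = 0. Lengths are in m, angles in rad, forces in N, time in s.
With the tool pointing down it reaches from about 0.325 to 0.75 m from the base axis. Payload 7.6 kg.
Tool frame: the origin (TCP) lies on the centre line of the jaws, within the pads' length; the fingertips stand 17 mm ahead of it and the grasp point (between the pads) lies 2 mm behind it; z points along the fingers, y is the line along which they close (so a half turn about z gives the same grasp; the last joint's range is limited). The gripper opens to 85 mm and grips with 20 to 120 N. Pads are 22 mm wide; open, the fingers measure 114 mm over their backs; the gripper's body (76 mm by 85 mm) begins 54 mm behind the grasp point. The pads swing forward as they close: fully open they stand 13 mm farther back than shut.
Start: joints at [-1.397, 0.052, 1.401, -0, 1.689, -0.07], TCP at [0.127, -0.509, 0.248] pointing down, gripper open.
Joint ranges: [-2.9, 2.9], [-0.91, 2.17], [0.12, 2.37], [-1.06, 4.2], [0.26, 2.73], [-2.93, 2.93]. Speed limits (rad/s): [2.57, 2.57, 3.01, 3.14, 3.14, 3.14].

INTERFACE

Orientations are given as [roll, pitch, yaw] about the fixed x, y, z axes, in that order (R = Rz(yaw) Ry(pitch) Rx(roll)).
In Python, from rig import ctrl gives the robot as it stands.
- The arm moves only by the tool apply_moves, never from a script. Its arguments are lists of equal length, an entry for each row: "fingers": the opening, from 0 (shut) to 1 (fully open); "xyz": the shift along the world's x, y, z in units of 0.5 m (1.0 is 0.5 m), a list of three; "rotation": the turn, a rotation vector about the world's x, y, z in units of 0.5 rad (1.0 is 0.5 rad), a list of three. In form: {"fingers": [fingers, ...], "xyz": [[dx, dy, dz], ...], "rotation": [[ax, ay, az], ...]}. A call has 1 to 8 rows; each row is the pose to reach, as a shift and turn from the pose commanded when the call began; what a row does not reach only later rows make up. A row lasts 1/12 s, in which the tool goes at most 41.7 mm and 7.16 degrees, less where a joint would pass 70% of its speed; a pose out of reach is approached as far as the arm can. A call with a number of a shift or a turn outside -1 to 1 is refused whole. A call with a gripper value outside its range is refused whole. The fingers move at their own pace and stop on an object; "grip_force" is the grip in N (left out, the last holds). Time passes only in rows, so rows that repeat a pose let the fingers close. It gives the time, the measured TCP pose, the force, the opening and the grip force at its end, in the units of the state.
- ctrl.sense(): the state, without advancing time (a new reading comes with each control period).
- ctrl.grab_frame(name): name is "side" or "top" or "wrist"; returns a dict with "frame" (480x640x3 uint8, red, green, blue), "vfov" (degrees; the focal length in pixels is half the picture's height over the tangent of half this angle, whatever the lens; pixels are square), "cx", "cy" (the principal point, pixels), "position" and "rotation" of the camera in the world; the wrist camera has in their place "mount" (4x4, takes a point from camera to tool coordinates, whose origin is the TCP and whose axes are the flange's). Camera axes: x right, y up, looking along -z (the intrinsics and any distortion apply to the point x, -y, -z); pixel columns grow to the right and rows downward; lengths in m; the calibration is good to about 2 mm. A picture is of the moment at which its call begins: read the wrist's pose just before it. There is no depth.
- ctrl.sign_off(): hands the job in; it is judged then, once.
The state is a dict: "time_s": time; "qpos": joint angles; "dq": joint speeds; "joint_efforts": joint torques, N m; "eef_pos": TCP position; "ee_rot": TCP orientation; "wrist_force": force on the tool from outside, world axes, zero at the start; "ft_torque": the same for the moment, N m; "grip_width": opening from 0.0 (shut) to 1.0 (fully open); "grip_force": force on a finger pad.
Only numpy, scipy, OpenCV 4.12 (cv2) and the standard library are available. Lean on these libraries where they do the work, as an engineer would, in place of code of your own. Each camera call takes 0.05 s, during which the arm holds its last target. There are 200 camera calls.

TASK

The stove tiles have been scraped clean: first press the button of the drying fan fully down and let it come up, which stops the fan; then slide every scraper lying on the table, blade first and fully home, into the slot of the wooden rack that fits its width, and stand both tiles upright on a thin edge in the middle of a groove of the drying stand, one to a groove. When all of them are in place, press the fan's button the same way to start it again. Leave the glass jar standing where it is, and leave all scrapers and tiles in their places at the end.

Things in the scene. Friction and masses are not known exactly. Their poses are not given: they have to be found in the camera images.
- rack: Fixed pale wooden scraper rack, 78 (x) x 216 (y) x 45 mm high, origin centred on its underside. Three level slots along x, mouths on the -x face; floors 24 mm above the table, 70 mm long from the front face x=-39 mm to the back stop x=+31 mm, side walls 9 mm high. A cover from x=-18 to +18 mm leaves a 9 mm high gap; before and behind it the slots are open on top
- slot_narrow (a point): Inner end of the narrowest slot (35 mm wide), at y=-75 mm of the rack: point on the slot floor, in mid-width, at the back stop. Axes as the rack: x points in the direction of insertion, z up
- slot_middle (a point): The same point of the middle-sized slot (49 mm wide), at y=-15 mm of the rack
- slot_wide (a point): The same point of the widest slot (63 mm wide), at y=+58 mm of the rack
- groove0 (a point): Middle of the floor of one groove of the fixed low grey drying stand, 8 mm above the table; x along the groove, z up. Stand base 110 (x) x 190 (y) x 8 mm; two parallel grooves along x, 50 mm either side of its middle, this one on the -y side. Each is 24 mm wide, open at both ends, between two rails 80 mm long, 10 mm thick, rising 14 mm above the base
- groove1 (a point): The same point of the other groove, 100 mm to the +y side of groove0; same axes
- fan_button_top (a point): Centre of the top face of the grey round push button (36 mm across) in its small grey housing on the table; pressed straight down
- fan_button (a joint): Travel of the button: 0 up, 0.006 m fully down. It springs back by itself; fully down takes about 5 N
- scraper_narrow: Flat scraper (may be absent). Steel blade 30 mm wide, 80 long, 4 thick; black handle 80 mm long, 20 wide, 18 thick; both flush on the underside, so it lies flat. Origin under the middle of the handle; x points from handle (x=-40..+40 mm) to blade (+40..+120 mm), z up. About 90 g, balances 40 to 52 mm ahead of the origin
- scraper_narrow_tip (a point): Middle of the front end of its blade, on the underside, 120 mm ahead of its origin
- scraper_middle: Flat scraper (may be absent). Steel blade 44 mm wide, 80 long, 4 thick; black handle 80 mm long, 20 wide, 18 thick; both flush on the underside, so it lies flat. Origin under the middle of the handle; x points from handle (x=-40..+40 mm) to blade (+40..+120 mm), z up. About 90 g, balances 40 to 52 mm ahead of the origin
- scraper_middle_tip (a point): Middle of the front end of its blade, on the underside, 120 mm ahead of its origin
- scraper_wide: Flat scraper (may be absent). Steel blade 58 mm wide, 80 long, 4 thick; black handle 80 mm long, 20 wide, 18 thick; both flush on the underside, so it lies flat. Origin under the middle of the handle; x points from handle (x=-40..+40 mm) to blade (+40..+120 mm), z up. About 90 g, balances 40 to 52 mm ahead of the origin
- scraper_wide_tip (a point): Middle of the front end of its blade, on the underside, 120 mm ahead of its origin
- tile0: Glazed white stove tile, 100 mm (x) x 50 mm (y) x 18 mm (z) thick, 180 g. Origin at the centre of its broad underside; starts lying flat on the table
- tile0_mid (a point): Centre of that tile, 9 mm above its origin along its z
- tile1: Glazed white stove tile, 100 mm (x) x 50 mm (y) x 18 mm (z) thick, 180 g. Origin at the centre of its broad underside; starts lying flat on the table
- tile1_mid (a point): Centre of that tile, 9 mm above its origin along its z
- jar: Amber glass jar, 52 mm across, 75 mm high, standing loose between the rack and the button; origin at the centre of its underside

How it is judged:
On the way, in this order (a step that is already met when the one before it is completed fails the run):
1. the fan button is pressed fully down to stop the fan (value of joint fan_button above 0.005 m), for 0.05 s.
2. the fan button is up again (value of joint fan_button below 0.0015 m), for 0.1 s.
3. every scraper is fully home in the slot of its width and both tiles stand in a groove each (x of scraper_narrow_tip in the frame of slot_narrow between -0.01 and 0.006 m and y of scraper_narrow_tip in the frame of slot_narrow between -0.007 and 0.007 m and z of scraper_narrow_tip in the frame of slot_narrow between -0.006 and 0.01 m and angle between the x axis of each of scraper_narrow, scraper_middle, scraper_wide and the x axis of rack, either way round below 0.15 rad and angle between the z axis of each of scraper_narrow, scraper_middle, scraper_wide and the z axis of rack, either way round below 0.2 rad and x of scraper_middle_tip in the frame of slot_middle between -0.01 and 0.006 m and y of scraper_middle_tip in the frame of slot_middle between -0.007 and 0.007 m and z of scraper_middle_tip in the frame of slot_middle between -0.006 and 0.01 m and x of scraper_wide_tip in the frame of slot_wide between -0.01 and 0.006 m and y of scraper_wide_tip in the frame of slot_wide between -0.007 and 0.007 m and z of scraper_wide_tip in the frame of slot_wide between -0.006 and 0.01 m and angle between tile0's own z axis and vertical between 1.27 and 1.87 rad and height (world z) of tile0_mid between 0.025 and 0.075 m and (horizontal distance between tile0_mid and groove0 below 0.022 m or horizontal distance between tile0_mid and groove1 below 0.022 m) and angle between tile1's own z axis and vertical between 1.27 and 1.87 rad and height (world z) of tile1_mid between 0.025 and 0.075 m and (horizontal distance between tile1_mid and groove0 below 0.022 m or horizontal distance between tile1_mid and groove1 below 0.022 m) and contact force between the fingers and scraper_narrow below 0.3 N and contact force between the fingers and scraper_middle below 0.3 N and contact force between the fingers and scraper_wide below 0.3 N and contact force between the fingers and tile0 below 0.3 N and contact force between the fingers and tile1 below 0.3 N), for 0.2 s.
4. the fan button is pressed fully down to start the fan (value of joint fan_button above 0.005 m), for 0.05 s.
5. the fan button is up again (value of joint fan_button below 0.0015 m), for 0.1 s.
At the end, for the whole second after the job is handed in: Scrapers: each in the slot of its width, blade end within 10 mm of the stop, 7 mm of mid-slot, straight to 0.15 rad. Tiles: on a thin edge within 0.3 rad of upright, centre within 22 mm of the middle of a groove. All released and at rest, button up (all of step 3 and linear speed of each of scraper_narrow, scraper_middle, scraper_wide, tile0, tile1 below 0.02 m/s and value of joint fan_button below 0.0015 m); the robot touches nothing.
It fails at once if the glass jar is shifted by more than 6 cm or knocked over (distance of jar from where it was at the start of the episode above 0.06 m or angle between jar's own z axis and vertical above 0.6 rad).
Of scraper_narrow, scraper_middle, scraper_wide only 2 to 3 are there at a start; the rules pass over those that are not, and their reading is None.
At some moment in a run one of scraper_narrow, scraper_middle, scraper_wide may be knocked a few centimetres aside while the robot is not near it.
It also fails if it takes over 210 s, if anything falls off the work surface, if the arm or the gripper's body presses on something with over 40 N, if the wrist force passes 120 N, or if a joint passes its speed limit or range.

## Working session

There is one attempt and no reset: what is moved stays moved. The work goes in short steps, Python scripts to look and compute and a tool call to move; the robot and the scene stay as the last step left them, time stands still between calls to the robot, and variables do not carry over. Pictures are saved under pics/ and viewed, at most 14 in all, crops included, and the job is handed in when it is done.

Besides the shell and the picture viewer there is one more tool, called in YAML: its name, and indented under it one key for each argument. apply_moves: Moves the arm, as the interface text tells. Shifts and turns lie within -1 to 1; 1 stands for 0.5 m of shift or 0.5 rad of turn. Its arguments: {"type":"object","properties":{"fingers":{"type":"array","items":{"type":"number"}},"xyz":{"type":"array","items":{"type":"array","items":{"type":"number","minimum":-1,"maximum":1}}},"rotation":{"type":"array","items":{"type":"array","items":{"type":"number","minimum":-1,"maximum":1}}},"grip_force":{"type":"number"}},"required":["fingers","xyz","rotation"]}

```bash
ls; mkdir -p pics; python3 - <<'E'
from rig import ctrl
import cv2,numpy as np,pickle
print(ctrl.sense())
for n in("top","side"):
    d=ctrl.grab_frame(n); cv2.imwrite(f"pics/{n}0.png",d["frame"][:,:,::-1]); pickle.dump(d,open(f"{n}0.pkl","wb"))
    print({k:v for k,v in d.items() if k!="frame"})
s=ctrl.sense(); d=ctrl.grab_frame("wrist"); cv2.imwrite("pics/w0.png",d["frame"][:,:,::-1]); print({k:v for k,v in d.items() if k!="frame"})
E
```

```text
pics
{'time_s': 0.0, 'qpos': array([-1.39728684e+00,  5.28167153e-02,  1.40171721e+00, -6.71884166e-06,
        1.68859242e+00, -7.02927531e-02]), 'dq': array([-1.02062209e-03,  1.25709168e-03, -1.34978940e-03,  6.48053883e-05,
       -5.35496758e-04,  4.57763740e-04]), 'joint_efforts': array([ 3.93133053e-05, -3.81667936e+01, -3.60185766e+01, -1.19474657e-04,
        6.08800983e-03,  4.24079843e-06]), 'eef_pos': array([ 0.12670942, -0.50920137,  0.24748669]), 'ee_rot': array([-3.14006228e+00, -1.01061910e-04,  2.43801382e-01]), 'wrist_force': array([-0.16273369, -0.60177886, -0.33568734]), 'ft_torque': array([ 0.04241299, -0.02779033, -0.02451505]), 'grip_force': 0.0, 'grip_width': 1.001629599515761}
{'vfov': 46.52178990153842, 'cx': 322.6538521531929, 'cy': 238.6277773110263, 'position': array([ 0.33220006, -0.01227645,  1.21365777]), 'rotation': array([ 2.14019171e-01, -5.70360225e-04, -1.52914596e+00])}
{'vfov': 44.47291257810761, 'cx': 326.6148939317381, 'cy': 245.53437470361922, 'position': array([ 0.34533729, -1.08579927,  0.8022159 ]), 'rotation': array([ 0.95741338, -0.01327089, -0.20482352])}
{'vfov': 67.50023638783726, 'cx': 314.72557399428774, 'cy': 241.28306284470193, 'mount': array([[-9.53751758e-04,  9.52330550e-01,  3.05066573e-01,
         7.72018651e-02],
       [ 9.99999533e-01,  9.56782361e-04,  1.39570325e-04,
         4.30822581e-04],
       [-1.58965232e-04,  3.05066564e-01, -9.52331017e-01,
        -1.26018698e-01],
       [ 0.00000000e+00,  0.00000000e+00,  0.00000000e+00,
         1.00000000e+00]])}
```

View pics/top0.png

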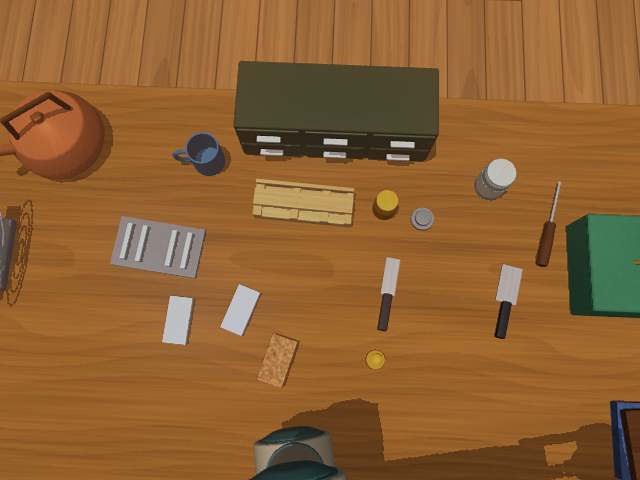

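View pics/side0.png

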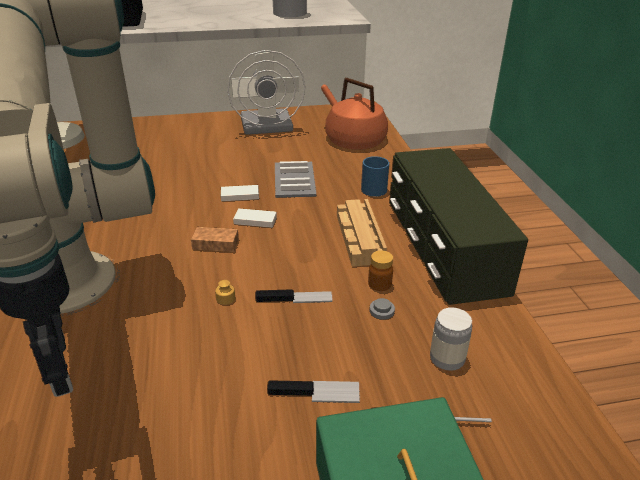

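The top view shows two scrapers (388,295 and 508,300), tiles at (178,320) and (240,310), the stand at (158,247), the rack at (303,203), the jar at (387,205) and the button at (423,218). The blade widths tell me which scrapers these are, so I'll enlarge.

```bash
cat > h.py <<'E'
import numpy as np,cv2,pickle
from scipy.spatial.transform import Rotation as R
from scipy.optimize import least_squares
def cam(d,s=None):
    if "mount" in d:
        T=np.eye(4);T[:3,:3]=R.from_euler("xyz",s["ee_rot"]).as_matrix();T[:3,3]=s["eef_pos"];M=T@d["mount"]
    else:
        M=np.eye(4);M[:3,:3]=R.from_euler("xyz",d["rotation"]).as_matrix();M[:3,3]=d["position"]
    return M,240/np.tan(np.radians(d["vfov"])/2),d["cx"],d["cy"]
def ray(c,p):
    M,f,cx,cy=c; v=M[:3,:3]@np.array([(p[0]-cx)/f,-(p[1]-cy)/f,-1]); return M[:3,3],v
def onz(c,p,z):
    o,v=ray(c,p); return o+v*(z-o[2])/v[2]
def proj(c,P):
    M,f,cx,cy=c; q=M[:3,:3].T@(np.asarray(P)-M[:3,3]); return np.array([cx-f*q[0]/q[2],cy+f*q[1]/q[2]])
def tri(obs):
    A=np.zeros((3,3));b=np.zeros(3)
    for c,p in obs:
        o,v=ray(c,p);v=v/np.linalg.norm(v);Q=np.eye(3)-np.outer(v,v);A+=Q;b+=Q@o
    return np.linalg.solve(A,b)
def shot(ctrl,n,tag):
    s=ctrl.sense();d=ctrl.grab_frame(n);d["s"]=s;cv2.imwrite(f"pics/{tag}.png",d["frame"][:,:,::-1]);pickle.dump(d,open(tag+".pkl","wb"));return d
def load(tag):
    d=pickle.load(open(tag+".pkl","rb"));return cam(d,d.get("s")),d
def crop(tag,x0,y0,x1,y1,k,out):
    im=cv2.imread(f"pics/{tag}.png")[y0:y1,x0:x1]
    cv2.imwrite(f"pics/{out}.png",cv2.resize(im,None,fx=k,fy=k,interpolation=cv2.INTER_CUBIC))
E
python3 - <<'E'
from h import *
crop("top0",105,165,365,350,3,"topL"); crop("top0",360,180,560,345,4,"topR")
E
```

```text
(no output)
```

View pics/topL.png

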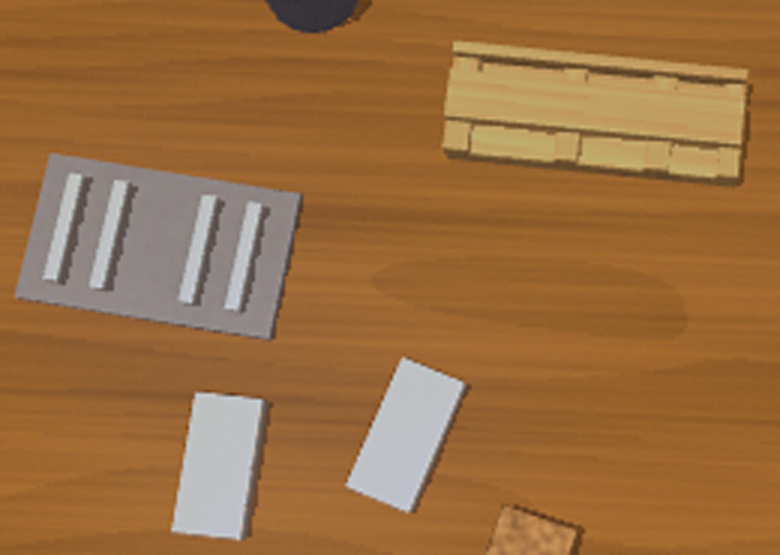

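View pics/topR.png

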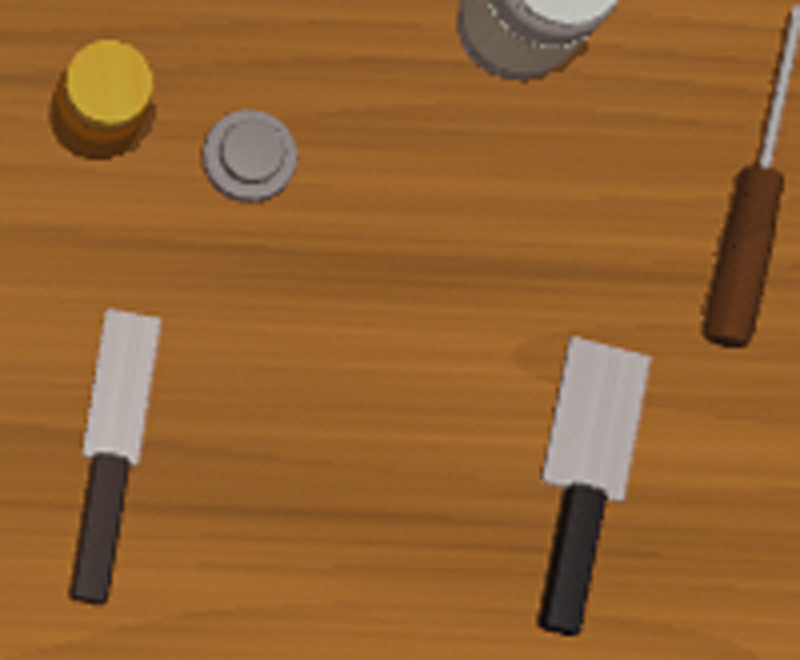

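The two scrapers are narrow (left) and middle (right). The rack slots, from right to left in the image, are narrow, middle and wide.

```bash
python3 - <<'E'
from h import *
c,_=load("top0") if 0 else (cam(pickle.load(open("top0.pkl","rb"))),0)
s=cam(pickle.load(open("side0.pkl","rb")))
L=lambda x,y:(105+x/3,165+y/3); Rr=lambda x,y:(360+x/4,180+y/4)
def show(n,pts,z):
    P=np.array([onz(c,p,z)[:2] for p in pts]); print(n,"cent",P.mean(0).round(4),"sides mm",[round(1000*np.linalg.norm(P[i]-P[i-1]),1) for i in range(len(P))])
    return P
A=lambda v:np.degrees(np.arctan2(v[1],v[0])).round(1)
# tiles: TL TR BR BL
for n,q in(("tileL",[(196,392),(263,398),(241,538),(172,530)]),("tileR",[(402,358),(467,381),(411,512),(346,486)])):
    P=show(n,[L(*p) for p in q],.018);print(A(P[0]+P[1]-P[2]-P[3]),"r",np.linalg.norm(P.mean(0)))
P=show("standbase",[L(*p) for p in[(51,154),(301,194),(272,338),(15,297)]],.008);print(A(P[0]+P[1]-P[2]-P[3]))
P=show("rack",[L(*p) for p in[(455,41),(748,69),(741,184),(443,156)]],.045);print(A(P[0]-P[1])-90)
for n,q,w in(("narrow",[(105,310),(160,318),(137,464),(84,455)],30),("middle",[(572,337),(650,356),(622,500),(543,482)],44)):
    P=show(n,[Rr(*p) for p in q],.004);print(A(P[0]+P[1]-P[2]-P[3]))
    
for n,q in(("hn",[(92,455),(129,455),(105,604),(71,598)]),("hm",[(568,484),(606,490),(578,635),(539,627)])):
    P=show(n,[Rr(*p) for p in q],.018);print(A(P[0]+P[1]-P[2]-P[3]))
# two view heights
for n,pt,ps in(("button",Rr(253,151),(382,304)),("jarlid",Rr(110,82),(382,259)),("narrow tip",Rr(132,314),(332,297)),("mid tip",Rr(611,346),(359,392)),("hm end",Rr(558,631),(268,386)),("hn end",Rr(88,601),(256,294))):
    print(n,tri([(c,pt),(s,ps)]).round(4))
E
```

```text
tileL cent [0.4031 0.2982] sides mm [np.float64(97.7), np.float64(48.3), np.float64(98.8), np.float64(49.0)]
-4.0 r 0.5013909249685206
tileR cent [0.4299 0.1663] sides mm [np.float64(98.0), np.float64(49.9), np.float64(99.7), np.float64(49.9)]
-19.6 r 0.4609479535602552
standbase cent [0.5608 0.3591] sides mm [np.float64(109.2), np.float64(189.5), np.float64(108.5), np.float64(191.2)]
-6.7
rack cent [0.6649 0.0418] sides mm [np.float64(87.0), np.float64(215.0), np.float64(86.3), np.float64(215.3)]
-3.299999999999997
narrow cent [ 0.5164 -0.1534] sides mm [np.float64(81.0), np.float64(30.5), np.float64(81.7), np.float64(29.0)]
-7.6
middle cent [ 0.5096 -0.4124] sides mm [np.float64(82.3), np.float64(43.3), np.float64(81.5), np.float64(43.2)]
-12.6
hn cent [ 0.4378 -0.1412] sides mm [np.float64(76.9), np.float64(19.8), np.float64(80.3), np.float64(18.2)]
-7.7
hm cent [ 0.4319 -0.3928] sides mm [np.float64(78.1), np.float64(20.4), np.float64(79.0), np.float64(20.7)]
-12.6
button [ 0.6492 -0.2222  0.0193]
jarlid [ 0.6707 -0.1373  0.0685]
narrow tip [ 5.589e-01 -1.592e-01 -1.000e-04]
mid tip [ 0.551  -0.4219  0.0025]
hm end [ 0.3955 -0.386   0.0117]
hn end [ 0.4011 -0.1363  0.0141]
```

apply_moves:
  fingers: [0, 0, 0, 0, 0, 0, 0, 0]
  xyz:
    - [0.54, 0.3, -0.1]
    - [0.54, 0.3, -0.1]
    - [0.54, 0.3, -0.1]
    - [0.54, 0.3, -0.1]
    - [0.54, 0.3, -0.1]
    - [0.54, 0.3, -0.1]
    - [0.54, 0.3, -0.1]
    - [0.54, 0.3, -0.1]
  rotation:
    - [0, 0, 0]
    - [0, 0, 0]
    - [0, 0, 0]
    - [0, 0, 0]
    - [0, 0, 0]
    - [0, 0, 0]
    - [0, 0, 0]
    - [0, 0, 0]

```text
time_s: 0.82
eef_pos: [0.3996, -0.3566, 0.1971]
ee_rot: [-3.14, -0.0, 0.247]
wrist_force: [0.9, -0.6, 0.2]
grip_width: -0.002
grip_force: 0.0
```

apply_moves:
  fingers: [0, 0, 0, 0, 0, 0, 0, 0]
  xyz:
    - [0.504, 0.274, -0.06]
    - [0.504, 0.274, -0.06]
    - [0.504, 0.274, -0.06]
    - [0.504, 0.274, -0.06]
    - [0.504, 0.274, -0.06]
    - [0.504, 0.274, -0.06]
    - [0.504, 0.274, -0.06]
    - [0.504, 0.274, -0.06]
  rotation:
    - [0, 0, 0]
    - [0, 0, 0]
    - [0, 0, 0]
    - [0, 0, 0]
    - [0, 0, 0]
    - [0, 0, 0]
    - [0, 0, 0]
    - [0, 0, 0]

```text
time_s: 1.48
eef_pos: [0.6523, -0.2174, 0.1636]
ee_rot: [-3.137, 0.003, 0.25]
wrist_force: [-1.5, 1.4, -1.5]
grip_width: 0.0
grip_force: 0.0
```

```bash
python3 - <<'E'
from h import *
from rig import ctrl
d=shot(ctrl,"wrist","w1");s=d["s"];print(s["eef_pos"],s["ee_rot"],s["qpos"]);c=cam(d,s)
print("button pred",proj(c,[.6492,-.2222,.0193]),"tip", proj(c,s["eef_pos"]+[0,0,-.017]))
E
```

```text
[ 0.65225071 -0.21738911  0.16356853] [-3.13723283e+00  2.98584208e-03  2.49691233e-01] [-0.37609337  0.5569741   0.95929224  0.00178792  1.63029995  0.94512012]
button pred [320.00732999 234.4051097 ] tip [314.0533074  308.38329905]
```

View pics/w1.png

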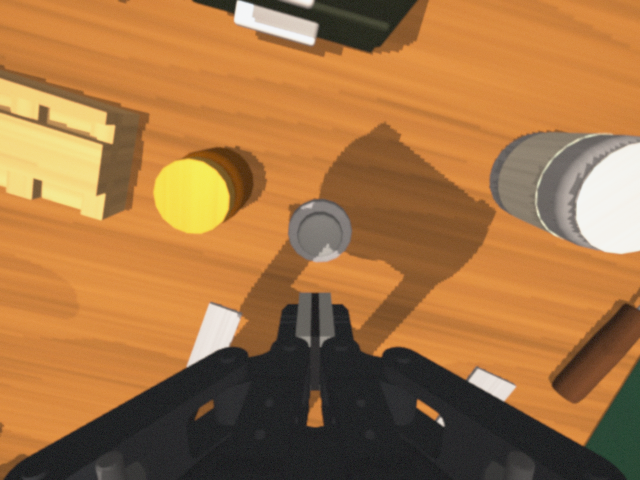

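Wrist view: the button is at (321,230), within 3 mm of the prediction. The jar is at (193,196) and the rack is at the left edge. Next I descend above the button.

apply_moves:
  fingers: [0, 0, 0, 0, 0, 0]
  xyz:
    - [0, -0.008, -0.08]
    - [0, -0.008, -0.16]
    - [0, -0.008, -0.22]
    - [0, -0.008, -0.22]
    - [0, -0.008, -0.22]
    - [0, -0.008, -0.22]
  rotation:
    - [0, 0, 0]
    - [0, 0, 0]
    - [0, 0, 0]
    - [0, 0, 0]
    - [0, 0, 0]
    - [0, 0, 0]

```text
time_s: 2.03
eef_pos: [0.6496, -0.2275, 0.0616]
ee_rot: [3.139, -0.003, 0.243]
wrist_force: [0.0, 0.7, 0.3]
grip_width: 0.002
grip_force: 0.0
```

apply_moves:
  fingers: [0, 0, 0, 0, 0]
  xyz:
    - [0.002, 0.012, -0.02]
    - [0.002, 0.012, -0.04]
    - [0.002, 0.012, -0.055]
    - [0.002, 0.012, -0.062]
    - [0.002, 0.012, -0.062]
  rotation:
    - [0, 0, 0]
    - [0, 0, 0]
    - [0, 0, 0]
    - [0, 0, 0]
    - [0, 0, 0]

```text
time_s: 2.45
eef_pos: [0.6513, -0.2205, 0.0327]
ee_rot: [3.139, -0.004, 0.244]
wrist_force: [-9.2, 5.6, 23.8]
grip_width: 0.004
grip_force: 12.0
```

apply_moves:
  fingers: [0, 0, 0, 0.5, 0.5, 0.5, 0.5, 0.5]
  xyz:
    - [0, 0, 0]
    - [0, 0, 0.08]
    - [0, 0, 0.16]
    - [0, 0, 0.24]
    - [-0.14, 0.44, 0.33]
    - [-0.14, 0.44, 0.33]
    - [-0.14, 0.44, 0.33]
    - [-0.14, 0.44, 0.33]
  rotation:
    - [0, 0, 0]
    - [0, 0, 0]
    - [0, 0, 0]
    - [0, 0, 0]
    - [0, 0, -0.59]
    - [0, 0, -0.59]
    - [0, 0, -0.59]
    - [0, 0, -0.59]

```text
time_s: 3.12
eef_pos: [0.5992, -0.0631, 0.1793]
ee_rot: [3.142, 0.0, -0.054]
wrist_force: [0.6, 0.0, -0.4]
grip_width: 0.499
grip_force: 0.0
```

apply_moves:
  fingers: [0.5, 0.5, 0.5, 0.5, 0.5]
  xyz:
    - [-0.07, 0.17, 0]
    - [-0.07, 0.17, 0]
    - [-0.07, 0.17, 0]
    - [-0.07, 0.17, 0]
    - [-0.07, 0.17, 0]
  rotation:
    - [0, 0, 0]
    - [0, 0, 0]
    - [0, 0, 0]
    - [0, 0, 0]
    - [0, 0, 0]

```text
time_s: 3.53
eef_pos: [0.5653, 0.0202, 0.1792]
ee_rot: [3.141, -0.0, -0.05]
wrist_force: [0.7, -0.3, 0.2]
grip_width: 0.503
grip_force: 0.0
```

```bash
python3 - <<'E'
from h import *
from rig import ctrl
d=shot(ctrl,"wrist","w2");s=d["s"];print(s["eef_pos"],s["ee_rot"],s["dq"].round(3));c=cam(d,s)
for z in(.024,.045):print(proj(c,[.6649,.0418,z]))
E
```

```text
[0.56529898 0.02023801 0.17923356] [ 3.14091320e+00 -3.87953757e-04 -5.02802686e-02] [-0.036  0.02  -0.016 -0.003  0.002 -0.003]
[277.09563524  96.03904431]
[274.00961597  93.5238069 ]
```

View pics/w2.png

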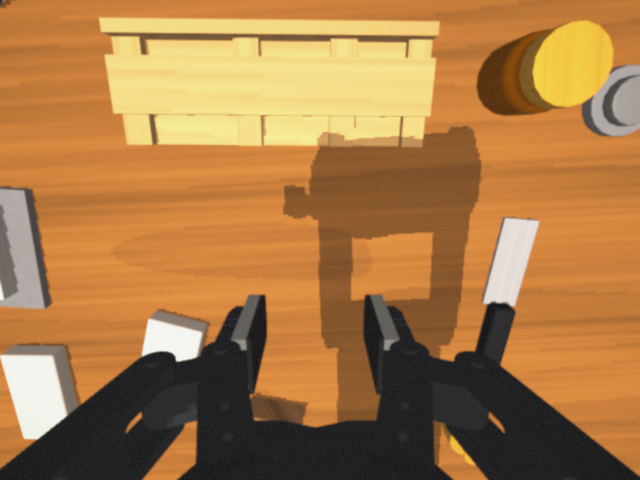

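The rack is clear, with its cover from (107,55) to (435,117) and its front dividers near row 115–146. The narrow scraper is at (510,260). I'll enlarge the rack.

```bash
python3 -c "
from h import *
crop('w2',95,10,445,160,2.28,'w2c')"
```

```text
(no output)
```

View pics/w2c.png

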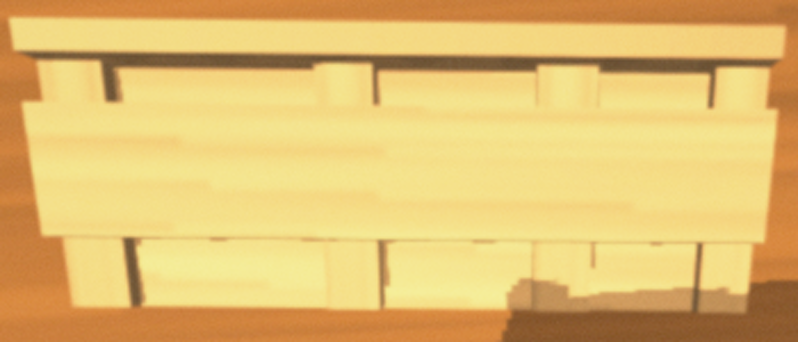

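```bash
python3 - <<'E'
from h import *
c,d=load("w2")
m=[((-18,108,45),(43,235)),((-18,-108,45),(763,242)),((18,108,45),(25,102)),((18,-108,45),(777,109)),((39,108,45),(10,17)),((39,-108,45),(785,26)),((-39,108,33),(73,305)),((-39,-108,33),(747,312)),((-39,89.5,33),(130,305)),((-39,26.5,33),(327,308)),((-39,9.5,33),(378,309)),((-39,-92.5,33),(699,311))]
M=np.array([a for a,_ in m])/1000;U=np.array([(95+u/2.28,10+v/2.28) for _,(u,v) in m])
def pr(p):
    W=M@R.from_euler("z",p[3]).as_matrix().T+p[:3]; return np.array([proj(c,w) for w in W])
r=least_squares(lambda p:(pr(p)-U).ravel(),[.665,.04,0,-.05]);print("rack",r.x.round(4));print((pr(r.x)-U).round(1))
np.save("rack.npy",r.x)
# narrow scraper in w2: blade corners, handle
for q,z in(((503,218),.004),((538,221),.004),((484,303),.004),((515,306),.004)):print(onz(c,q,z).round(4))
# top-view check of rack
ct=cam(pickle.load(open("top0.pkl","rb")))
W=M@R.from_euler("z",r.x[3]).as_matrix().T+r.x[:3]
print([((proj(ct,w)-[105,165])*3).round(0).tolist() for w in W[:6]])
E
```

```text
rack [ 0.6697  0.0431 -0.     -0.0607]
[[ 0.  -0.1]
 [ 0.3 -0. ]
 [-1.  -0.4]
 [ 0.1  0.1]
 [ 0.   0.1]
 [ 0.2 -0.1]
 [ 0.2  0.2]
 [-0.8 -0. ]
 [ 0.5  0.4]
 [ 0.2 -0. ]
 [ 1.  -0.3]
 [-0.8  0.2]]
[ 0.5589 -0.143   0.004 ]
[ 0.5547 -0.1735  0.004 ]
[ 0.4778 -0.1341  0.004 ]
[ 0.4731 -0.1633  0.004 ]
[[444.0, 115.0], [741.0, 144.0], [450.0, 67.0], [746.0, 97.0], [454.0, 40.0], [748.0, 69.0]]
```

apply_moves:
  fingers: [0.5, 0.5, 0.5, 0.5, 0.5, 0.5, 0.5]
  xyz:
    - [-0.215, -0.33, -0.16]
    - [-0.215, -0.33, -0.16]
    - [-0.215, -0.33, -0.16]
    - [-0.215, -0.33, -0.16]
    - [-0.215, -0.33, -0.16]
    - [-0.215, -0.33, -0.16]
    - [-0.215, -0.33, -0.16]
  rotation:
    - [0, 0, -0.15]
    - [0, 0, -0.15]
    - [0, 0, -0.15]
    - [0, 0, -0.15]
    - [0, 0, -0.15]
    - [0, 0, -0.15]
    - [0, 0, -0.15]

```text
time_s: 4.17
eef_pos: [0.4562, -0.1475, 0.098]
ee_rot: [-3.141, 0.002, -0.132]
wrist_force: [-0.4, 0.4, 0.5]
grip_width: 0.499
grip_force: 0.0
```

```bash
python3 - <<'E'
from h import *
from rig import ctrl
d=shot(ctrl,"wrist","w3");s=d["s"];print(s["eef_pos"],s["ee_rot"])
c=cam(d,s); u=lambda x,y,z:proj(c,[x,y,z]).round(0)
print("pred tip",u(.5568,-.1583,.004),"handle cent top",u(.4577,-.1448,.018))
E
```

```text
[ 0.45616357 -0.1474682   0.09804228] [-3.14141836e+00  2.31600440e-03 -1.32187363e-01]
pred tip [309.  81.] handle cent top [309. 257.]
```

View pics/w3.png

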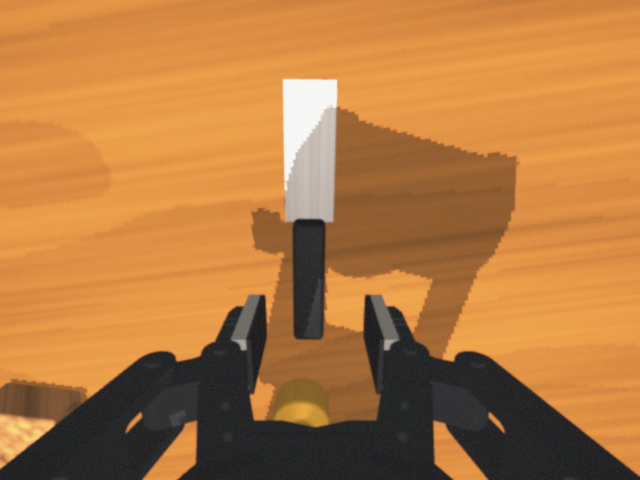

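The scraper is right below: tip at (310,79) as predicted, handle axis at column 309, yaw aligned. I'll go down and grip.

apply_moves:
  fingers: [0.5, 0.5, 0.5, 0.5, 0.1, 0.1, 0.1, 0.1]
  xyz:
    - [0.003, 0.005, -0.06]
    - [0.003, 0.005, -0.12]
    - [0.003, 0.005, -0.156]
    - [0.003, 0.005, -0.156]
    - [0.003, 0.005, -0.156]
    - [0.003, 0.005, -0.156]
    - [0.003, 0.005, -0.156]
    - [0.003, 0.005, -0.156]
  rotation:
    - [0, 0, 0]
    - [0, 0, 0]
    - [0, 0, 0]
    - [0, 0, 0]
    - [0, 0, 0]
    - [0, 0, 0]
    - [0, 0, 0]
    - [0, 0, 0]
  grip_force: 40

```text
time_s: 4.88
eef_pos: [0.4606, -0.1424, 0.0232]
ee_rot: [3.141, -0.004, -0.126]
wrist_force: [1.1, 1.2, 4.1]
grip_width: 0.217
grip_force: 41.4
```

apply_moves:
  fingers: [0.1, 0.1, 0.1, 0.1, 0.1, 0.1, 0.1, 0.1]
  xyz:
    - [0, 0, 0.06]
    - [0, 0, 0.12]
    - [0.106, 0.24, 0.12]
    - [0.106, 0.24, 0.12]
    - [0.106, 0.24, 0.12]
    - [0.106, 0.24, 0.12]
    - [0.106, 0.24, 0.12]
    - [0.106, 0.24, 0.12]
  rotation:
    - [0, 0, 0]
    - [0, 0, 0]
    - [0, 0, 0.13]
    - [0, 0, 0.13]
    - [0, 0, 0.13]
    - [0, 0, 0.13]
    - [0, 0, 0.13]
    - [0, 0, 0.13]

```text
time_s: 5.55
eef_pos: [0.5121, -0.0222, 0.0815]
ee_rot: [3.141, -0.0, -0.06]
wrist_force: [0.2, 0.1, -0.4]
grip_width: 0.217
grip_force: 40.8
```

```bash
python3 - <<'E'
from h import *
from rig import ctrl
d=shot(ctrl,"wrist","w4");s=d["s"];print(s["eef_pos"],s["ee_rot"],s["grip_width"],s["wrist_force"])
c=cam(d,s); r=np.load("rack.npy");Rz=R.from_euler("z",r[3]).as_matrix()
for p in((31,-75,24),(-39,-57.5,33),(-39,-92.5,33),(-39,-75,24)):print(p,proj(c,Rz@(np.array(p)/1000)+r[:3]).round(0))
crop("w4",160,0,480,240,2.5,"w4c")
E
```

```text
[ 0.51214786 -0.0221806   0.08153632] [ 3.14100527e+00 -2.56192866e-04 -6.01575238e-02] 0.21747012922695097 [ 0.21110789  0.06756184 -0.4452092 ]
(31, -75, 24) [ 314. -157.]
(-39, -57.5, 33) [273.  37.]
(-39, -92.5, 33) [354.  37.]
(-39, -75, 24) [314.  41.]
```

View pics/w4c.png

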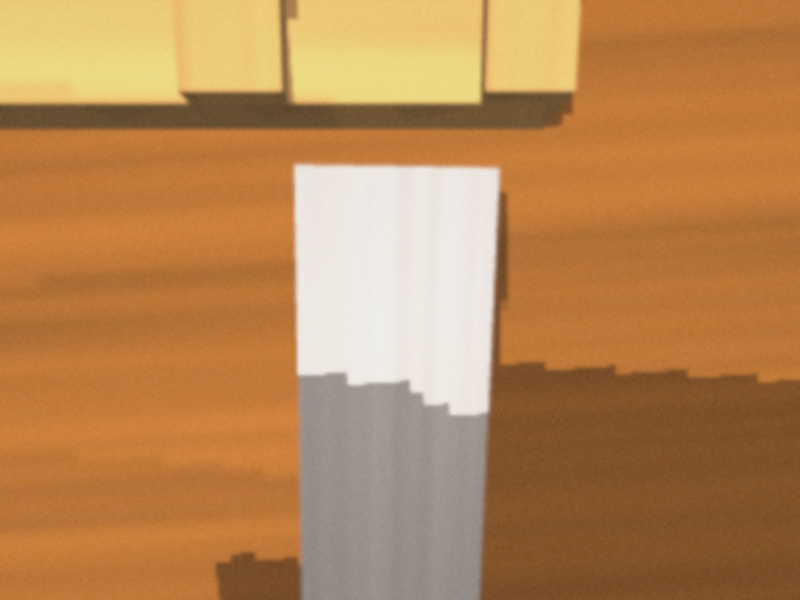

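Blade tip corners are at px (278,66) and (360,67), and the narrow slot mouth at 273–353 matches the rack fit. I'll compute the offset.

```bash
cat >> h.py <<'E'
def inrack(P):
    r=np.load("rack.npy"); return R.from_euler("z",r[3]).as_matrix().T@(np.asarray(P)-r[:3])
E
python3 - <<'E'
from h import *
c,d=load("w4")
for p in((278,66),(359.6,67.2),(280,240),(352,240)):print((1000*inrack(onz(c,p,.0623))).round(1))
print((1000*inrack(d["s"]["eef_pos"])).round(1))
E
```

```text
[-54.8 -61.9  62.3]
[-55.2 -91.9  62.3]
[-121.8  -60.6   62.3]
[-121.8  -91.2   62.3]
[-153.3  -74.7   81.6]
```

apply_moves:
  fingers: [0.1, 0.1, 0.1, 0.1, 0.1, 0.1, 0.1, 0.1]
  xyz:
    - [0, 0.001, -0.03]
    - [0, 0.001, -0.064]
    - [0, 0.001, -0.064]
    - [0, 0.001, -0.064]
    - [0.02, 0, -0.064]
    - [0.04, -0.001, -0.064]
    - [0.06, -0.003, -0.064]
    - [0.06, -0.003, -0.064]
  rotation:
    - [0, 0, 0.03]
    - [0, 0, 0.03]
    - [0, 0, 0.03]
    - [0, 0, 0.03]
    - [0, 0, 0.03]
    - [0, 0, 0.03]
    - [0, 0, 0.03]
    - [0, 0, 0.03]

```text
time_s: 6.27
eef_pos: [0.5439, -0.0246, 0.0509]
ee_rot: [3.141, -0.003, -0.047]
wrist_force: [0.8, -0.5, -0.3]
grip_width: 0.217
grip_force: 40.8
```

apply_moves:
  fingers: [0.1, 0.1, 0.1, 0.1, 0.1, 0.1, 0.1]
  xyz:
    - [0, 0, -0.003]
    - [0.025, -0.001, -0.003]
    - [0.05, -0.003, -0.003]
    - [0.075, -0.004, -0.003]
    - [0.095, -0.005, -0.003]
    - [0.106, -0.006, -0.003]
    - [0.106, -0.006, -0.003]
  rotation:
    - [0, 0, 0]
    - [0, 0, 0]
    - [0, 0, 0]
    - [0, 0, 0]
    - [0, 0, 0]
    - [0, 0, 0]
    - [0, 0, 0]

```text
time_s: 6.85
eef_pos: [0.5955, -0.0269, 0.048]
ee_rot: [3.141, -0.0, -0.047]
wrist_force: [-0.4, -0.4, -1.3]
grip_width: 0.219
grip_force: 40.8
```

```bash
python3 - <<'E'
from h import *
from rig import ctrl
d=shot(ctrl,"wrist","w5");s=d["s"];print(s["eef_pos"],s["ee_rot"],s["wrist_force"]);p=1000*inrack(s["eef_pos"]);print(p.round(1),"tip x",p[0]+98.3)
E
```

```text
[ 0.5954616  -0.0268979   0.04801954] [ 3.14141173e+00 -4.37519580e-04 -4.65429358e-02] [-0.35412113 -0.42803031 -1.2523509 ]
[-69.8 -74.4  48.1] tip x 28.49317589202265
```

apply_moves:
  fingers: [0.1, 0.1, 0.5, 0.5, 0.5, 0.5, 0.5, 0.5]
  xyz:
    - [0.004, 0, -0.002]
    - [0.004, 0, -0.002]
    - [0.004, 0, -0.002]
    - [0.004, 0, -0.002]
    - [0.004, 0, -0.002]
    - [0.004, 0, -0.002]
    - [0.004, 0, 0.08]
    - [0.004, 0, 0.16]
  rotation:
    - [0, 0, 0]
    - [0, 0, 0]
    - [0, 0, 0]
    - [0, 0, 0]
    - [0, 0, 0]
    - [0, 0, 0]
    - [0, 0, 0]
    - [0, 0, 0]

```text
time_s: 7.57
eef_pos: [0.5953, -0.0264, 0.1256]
ee_rot: [-3.141, 0.007, -0.046]
wrist_force: [1.6, 0.6, 1.6]
grip_width: 0.503
grip_force: 0.0
```

```bash
python3 - <<'E'
from h import *
from rig import ctrl
d=shot(ctrl,"top","top1");shot(ctrl,"wrist","w6");s=ctrl.sense();print(s["eef_pos"],s["ee_rot"])
a=cv2.imread("pics/top1.png")[160:345,245:545];b=cv2.resize(cv2.imread("pics/w6.png"),(400,300))
a=cv2.resize(a,(800,493))[:,:];cv2.imwrite("pics/c1.png",cv2.resize(np.vstack([cv2.resize(a,(400,247)),b]),(584,800))[:, :][:800])
cv2.imwrite("pics/c1.png",cv2.resize(np.vstack([cv2.resize(a,(400,247)),b]),None,fx=1.09,fy=1.09))
E
```

```text
[ 0.60061766 -0.02693446  0.13594484] [ 3.14069915 -0.01341862 -0.04612404]
```

View pics/c1.png

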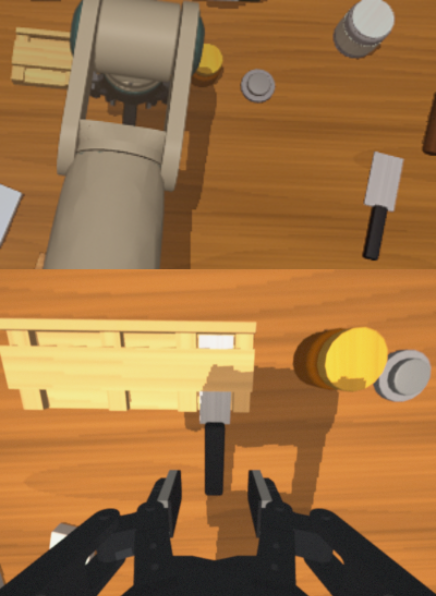

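The narrow scraper is home in its slot (wrist inset). On to the middle scraper.

apply_moves:
  fingers: [0.5, 0.5, 0.5, 0.5, 0.5, 0.5, 0.5, 0.5]
  xyz:
    - [-0.22, -0.55, 0]
    - [-0.22, -0.55, 0]
    - [-0.22, -0.55, 0]
    - [-0.22, -0.55, 0]
    - [-0.22, -0.55, 0]
    - [-0.22, -0.55, 0]
    - [-0.22, -0.55, 0]
    - [-0.22, -0.55, 0]
  rotation:
    - [0, 0, -0.36]
    - [0, 0, -0.36]
    - [0, 0, -0.36]
    - [0, 0, -0.36]
    - [0, 0, -0.36]
    - [0, 0, -0.36]
    - [0, 0, -0.36]
    - [0, 0, -0.36]

```text
time_s: 8.33
eef_pos: [0.4844, -0.3071, 0.1278]
ee_rot: [3.139, -0.0, -0.232]
wrist_force: [0.5, -0.9, 0.2]
grip_width: 0.497
grip_force: 0.0
```

apply_moves:
  fingers: [0.5, 0.5, 0.5, 0.5, 0.5]
  xyz:
    - [-0.078, -0.19, -0.06]
    - [-0.078, -0.19, -0.06]
    - [-0.078, -0.19, -0.06]
    - [-0.078, -0.19, -0.06]
    - [-0.078, -0.19, -0.06]
  rotation:
    - [0, 0, 0]
    - [0, 0, 0]
    - [0, 0, 0]
    - [0, 0, 0]
    - [0, 0, 0]

```text
time_s: 8.75
eef_pos: [0.4476, -0.397, 0.097]
ee_rot: [-3.141, 0.001, -0.228]
wrist_force: [0.3, -1.0, 0.1]
grip_width: 0.499
grip_force: 0.0
```

```bash
python3 - <<'E'
from h import *
from rig import ctrl
d=shot(ctrl,"wrist","w7");s=d["s"];print(s["eef_pos"],s["ee_rot"])
c=cam(d,s)
# blade: bright low-saturation region
g=cv2.cvtColor(d["frame"],cv2.COLOR_RGB2HSV); m=((g[:,:,1]<60)&(g[:,:,2]>90)).astype(np.uint8); m[290:]=0
m=cv2.morphologyEx(m,cv2.MORPH_OPEN,np.ones((5,5)))
for k in cv2.findContours(m,0,2)[0]:
    if cv2.contourArea(k)>1500:
        P=np.array([onz(c,p,.004)[:2] for p in k[:,0].astype(float)])*1000
        rc=cv2.minAreaRect(P.astype(np.float32));print(rc)
crop("w7",0,0,640,480,.6,"w7s")
E
```

```text
[ 0.44764184 -0.39695365  0.09696878] [-3.14078287e+00  7.75905555e-04 -2.28298439e-01]
((510.46392822265625, -411.849365234375), (44.34300994873047, 82.3046875), 77.36209106445312)
```

View pics/w7s.png

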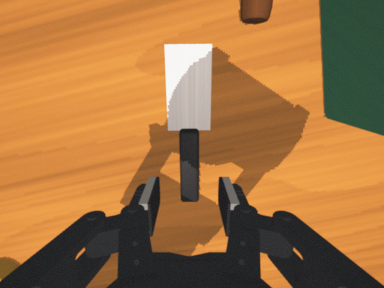

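The middle scraper lies just as measured: blade centre in line, handle at (190,165) of the small view. Gripping.

apply_moves:
  fingers: [0.5, 0.5, 0.5, 0.5, 0.1, 0.1, 0.1, 0.1]
  xyz:
    - [0.009, -0.003, -0.06]
    - [0.009, -0.003, -0.12]
    - [0.009, -0.003, -0.153]
    - [0.009, -0.003, -0.153]
    - [0.009, -0.003, -0.153]
    - [0.009, -0.003, -0.153]
    - [0.009, -0.003, -0.153]
    - [0.009, -0.003, -0.153]
  rotation:
    - [0, 0, 0.015]
    - [0, 0, 0.015]
    - [0, 0, 0.015]
    - [0, 0, 0.015]
    - [0, 0, 0.015]
    - [0, 0, 0.015]
    - [0, 0, 0.015]
    - [0, 0, 0.015]

```text
time_s: 9.47
eef_pos: [0.4538, -0.3986, 0.0235]
ee_rot: [3.14, -0.003, -0.218]
wrist_force: [0.1, 1.8, 5.0]
grip_width: 0.219
grip_force: 42.6
```

apply_moves:
  fingers: [0.1, 0.1, 0.1, 0.1, 0.1, 0.1, 0.1, 0.1]
  xyz:
    - [0, 0, 0.08]
    - [0, 0, 0.16]
    - [0.02, 0.16, 0.2]
    - [0.03, 0.24, 0.2]
    - [0.04, 0.32, 0.2]
    - [0.05, 0.4, 0.2]
    - [0.06, 0.48, 0.2]
    - [0.06, 0.5, 0.2]
  rotation:
    - [0, 0, 0]
    - [0, 0, 0]
    - [0, 0, 0.1]
    - [0, 0, 0.2]
    - [0, 0, 0.3]
    - [0, 0, 0.315]
    - [0, 0, 0.315]
    - [0, 0, 0.315]

```text
time_s: 10.13
eef_pos: [0.4825, -0.1498, 0.1223]
ee_rot: [3.141, -0.002, -0.062]
wrist_force: [0.4, -0.5, -0.7]
grip_width: 0.218
grip_force: 41.9
```

apply_moves:
  fingers: [0.1, 0.1, 0.1, 0.1, 0.1, 0.1, 0.1, 0.1]
  xyz:
    - [0.067, 0.372, 0]
    - [0.067, 0.372, 0]
    - [0.067, 0.372, 0]
    - [0.067, 0.372, 0]
    - [0.067, 0.372, 0]
    - [0.067, 0.372, 0]
    - [0.067, 0.372, -0.07]
    - [0.067, 0.372, -0.07]
  rotation:
    - [0, 0, 0]
    - [0, 0, 0]
    - [0, 0, 0]
    - [0, 0, 0]
    - [0, 0, 0]
    - [0, 0, 0]
    - [0, 0, 0]
    - [0, 0, 0]

```text
time_s: 10.8
eef_pos: [0.5132, 0.0346, 0.0818]
ee_rot: [3.141, 0.007, -0.06]
wrist_force: [-1.9, -0.1, -2.6]
grip_width: 0.219
grip_force: 41.9
```

```bash
python3 - <<'E'
from h import *
from rig import ctrl
d=shot(ctrl,"wrist","w8");s=d["s"];print(s["eef_pos"],s["ee_rot"],s["grip_width"])
c=cam(d,s);print((1000*inrack(s["eef_pos"])).round(1))
crop("w8",160,0,480,240,2.5,"w8c")
E
```

```text
[0.51320457 0.03456229 0.08184   ] [ 3.14080479  0.00711458 -0.06048473] 0.2187193409819063
[-155.6  -18.    81.9]
```

View pics/w8c.png

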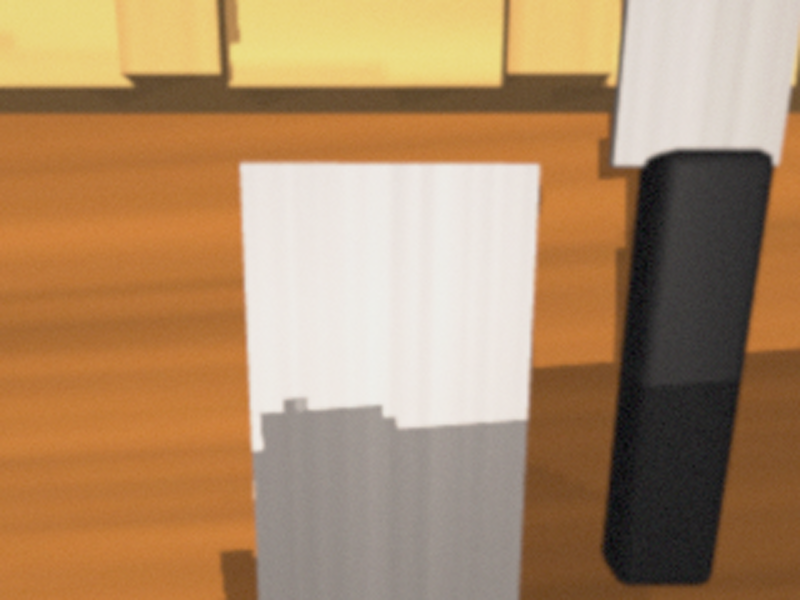

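```bash
python3 - <<'E'
from h import *
from rig import ctrl
c,d=load("w8")
for p in((256,65.2),(376,65.2),(263.2,240),(368,240)):print((1000*inrack(onz(c,p,.0623))).round(1))
s=ctrl.sense();print(s["eef_pos"],s["ee_rot"],(1000*inrack(s["eef_pos"])).round(1))
E
```

```text
[-57.1   2.8  62.3]
[-57.1 -41.1  62.3]
[-124.4    3.2   62.3]
[-124.4  -41.3   62.3]
[0.51367278 0.03420685 0.08377628] [ 3.14093343  0.00640623 -0.06126075] [-155.2  -18.3   83.8]
```

apply_moves:
  fingers: [0.1, 0.1, 0.1, 0.1, 0.1, 0.1]
  xyz:
    - [0, 0.008, -0.03]
    - [0, 0.008, -0.066]
    - [0, 0.008, -0.066]
    - [0, 0.008, -0.066]
    - [0, 0.008, -0.066]
    - [0, 0.008, -0.066]
  rotation:
    - [0, 0, 0]
    - [0, 0, 0]
    - [0, 0, 0]
    - [0, 0, 0]
    - [0, 0, 0]
    - [0, 0, 0]

```text
time_s: 11.35
eef_pos: [0.5168, 0.0381, 0.055]
ee_rot: [-3.142, -0.003, -0.062]
wrist_force: [0.2, 0.1, -0.6]
grip_width: 0.22
grip_force: 41.9
```

```bash
python3 - <<'E'
from h import *
from rig import ctrl
s=ctrl.sense();print(s["eef_pos"],s["ee_rot"],(1000*inrack(s["eef_pos"])).round(1))
E
```

```text
[0.51675513 0.03814068 0.05499968] [-3.14155601e+00 -2.58041076e-03 -6.17319723e-02] [-152.3  -14.2   55. ]
```

apply_moves:
  fingers: [0.1, 0.1, 0.1, 0.1, 0.1, 0.1, 0.1, 0.1]
  xyz:
    - [0, 0.001, -0.01]
    - [0.01, 0, -0.011]
    - [0.04, -0.002, -0.011]
    - [0.06, -0.003, -0.011]
    - [0.085, -0.005, -0.011]
    - [0.11, -0.006, -0.011]
    - [0.135, -0.008, -0.011]
    - [0.145, -0.009, -0.011]
  rotation:
    - [0, 0, 0]
    - [0, 0, 0]
    - [0, 0, 0]
    - [0, 0, 0]
    - [0, 0, 0]
    - [0, 0, 0]
    - [0, 0, 0]
    - [0, 0, 0]

```text
time_s: 12.02
eef_pos: [0.5891, 0.034, 0.0471]
ee_rot: [3.141, 0.001, -0.061]
wrist_force: [0.9, -0.3, 0.6]
grip_width: 0.104
grip_force: 0.0
```

```bash
python3 - <<'E'
from h import *
from rig import ctrl
s=ctrl.sense();print(s["eef_pos"],s["ee_rot"],(1000*inrack(s["eef_pos"])).round(1))
E
```

```text
[0.58906574 0.03395497 0.04714572] [ 3.14142587e+00  5.90860235e-04 -6.10560061e-02] [-79.9 -14.   47.2]
```

```bash
python3 - <<'E'
from h import *
from rig import ctrl
a=shot(ctrl,"wrist","w9")["frame"];b=shot(ctrl,"side","side2")["frame"]
cv2.imwrite("pics/c2.png",np.hstack([cv2.resize(a,(400,300)),cv2.resize(b[150:390,220:540],(400,300))])[:,:,::-1])
E
```

```text
(no output)
```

View pics/c2.png

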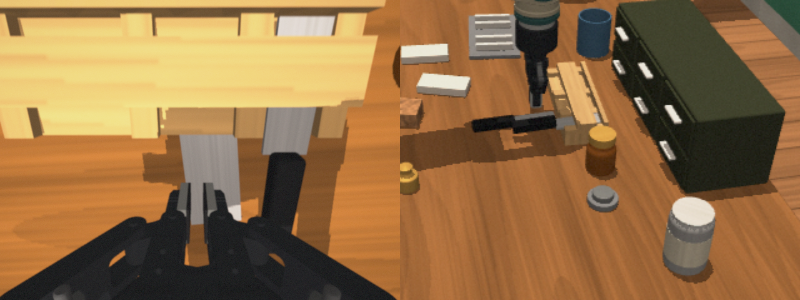

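The middle scraper slipped out: its blade hit just below the slot floor (z came out about 2 mm too low) and it dropped at the rack front. I'll rise and look again.

apply_moves:
  fingers: [0.1, 0.1, 0.3, 0.5, 0.5, 0.5, 0.5, 0.5]
  xyz:
    - [0, 0, 0.05]
    - [0, 0, 0.12]
    - [0, 0, 0.18]
    - [-0.1, 0, 0.18]
    - [-0.16, -0.01, 0.18]
    - [-0.16, -0.01, 0.18]
    - [-0.16, -0.01, 0.18]
    - [-0.16, -0.01, 0.18]
  rotation:
    - [0, 0, 0]
    - [0, 0, 0]
    - [0, 0, 0]
    - [0, 0, 0]
    - [0, 0, 0]
    - [0, 0, 0]
    - [0, 0, 0]
    - [0, 0, 0]

```text
time_s: 12.78
eef_pos: [0.509, 0.0289, 0.1389]
ee_rot: [-3.142, -0.003, -0.061]
wrist_force: [0.3, 0.3, 0.2]
grip_width: 0.503
grip_force: 0.0
```

```bash
python3 - <<'E'
from h import *
from rig import ctrl
d=shot(ctrl,"wrist","w10");s=d["s"];print(s["eef_pos"],s["ee_rot"])
E
```

```text
[0.50897872 0.02892566 0.13885591] [-3.14155844e+00 -2.92851847e-03 -6.12845635e-02]
```

View pics/w10.png

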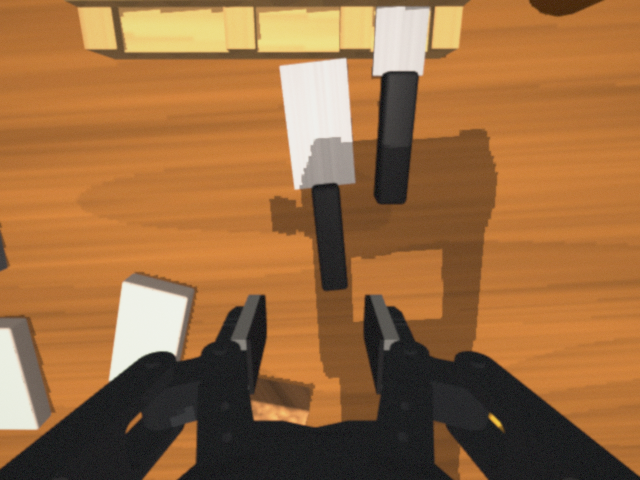

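All 14 views are used, so I work numerically from here. This last one shows the middle scraper flat on the table: blade corners (280,67), (347,59), (354,182), (296,189), handle from (326,184) to (334,289). I'll compute its pose.

```bash
cat >> h.py <<'E'
def blades(d,zt=.004,amin=1200,rows=300,ar=(900,6000),sat=60,val=90):
    """bright low-saturation regions -> min-area rects on plane zt, mm"""
    c=cam(d,d.get("s")); g=cv2.cvtColor(d["frame"],cv2.COLOR_RGB2HSV)
    m=((g[:,:,1]<sat)&(g[:,:,2]>val)).astype(np.uint8); m[rows:]=0
    m=cv2.morphologyEx(m,cv2.MORPH_OPEN,np.ones((5,5))); o=[]
    for k in cv2.findContours(m,0,2)[0]:
        if cv2.contourArea(k)>amin:
            P=np.array([onz(c,p,zt)[:2] for p in k[:,0].astype(float)])*1000
            B=cv2.boxPoints(cv2.minAreaRect(P.astype(np.float32)))
            e=[B[1]-B[0],B[2]-B[1]]; e.sort(key=np.linalg.norm); v=e[1]*np.sign(e[1][0])
            o.append((B.mean(0).round(1).tolist(),[round(float(np.linalg.norm(x)),1) for x in e],round(float(np.arctan2(v[1],v[0])),4),cv2.boundingRect(k)))
    return o
E
python3 - <<'E'
from h import *
c,d=load("w10")
P=[onz(c,p,.004) for p in((280,67),(347,59),(354,182),(296,189))]
v=(P[0]+P[1]-P[2]-P[3])/2;print("blade c",np.mean(P,0).round(4),"len",np.linalg.norm(v),"w",np.linalg.norm(P[0]-P[1]),"yaw",np.arctan2(v[1],v[0]))
h=[onz(c,p,.018) for p in((326,184),(334,289))];print([x.round(4) for x in h])
u=v/np.linalg.norm(v);o=np.mean(P,0)-.08*u;g=o+.022*u;print("origin",o.round(4),"grasp",g.round(4))
for b in blades(d):print(b)
E
```

```text
blade c [0.5857 0.0202 0.004 ] len 0.08112551314911046 w 0.04440972138846525 yaw 0.040009316046497344
[array([0.5483, 0.0181, 0.018 ]), array([0.4691, 0.0162, 0.018 ])]
origin [0.5057 0.017  0.004 ] grasp [0.5277 0.0179 0.004 ]
([472.8999938964844, 157.39999389648438], [20.8, 57.9], 1.5084, (121, 275, 72, 25))
([586.2999877929688, 20.600000381469727], [44.4, 82.4], 0.0438, (280, 58, 75, 131))
([635.4000244140625, -34.79999923706055], [34.0, 39.9], -0.0622, (373, 6, 56, 70))
```

apply_moves:
  fingers: [0.35, 0.35, 0.35, 0.35, 0.35, 0.35]
  xyz:
    - [0.022, -0.022, -0.06]
    - [0.022, -0.022, -0.12]
    - [0.022, -0.022, -0.12]
    - [0.022, -0.022, -0.12]
    - [0.022, -0.022, -0.12]
    - [0.022, -0.022, -0.12]
  rotation:
    - [0, 0, 0.206]
    - [0, 0, 0.206]
    - [0, 0, 0.206]
    - [0, 0, 0.206]
    - [0, 0, 0.206]
    - [0, 0, 0.206]

```text
time_s: 13.33
eef_pos: [0.5208, 0.0181, 0.08]
ee_rot: [3.141, -0.004, 0.042]
wrist_force: [0.1, 0.2, -0.6]
grip_width: 0.35
grip_force: 0.0
```

```bash
python3 - <<'E'
from h import *
from rig import ctrl
d=shot(ctrl,"wrist","w11");s=d["s"];print(s["eef_pos"],s["ee_rot"])
for b in blades(d):print(b)
E
```

```text
[0.52078156 0.01811772 0.07996067] [ 3.14123627 -0.00363208  0.04176816]
([586.2000122070312, 20.700000762939453], [44.3, 81.9], 0.0423, (271, 67, 86, 156))
([635.4000244140625, -36.20000076293945], [35.1, 41.9], -0.0859, (390, 5, 84, 96))
```

apply_moves:
  fingers: [0.35, 0.35, 0.35, 0.35, 0.1, 0.1, 0.1, 0.1]
  xyz:
    - [0, 0, -0.05]
    - [0, 0, -0.1]
    - [0, 0, -0.115]
    - [0, 0, -0.115]
    - [0, 0, -0.115]
    - [0, 0, -0.115]
    - [0, 0, -0.115]
    - [0, 0, -0.115]
  rotation:
    - [0, 0, 0]
    - [0, 0, 0]
    - [0, 0, 0]
    - [0, 0, 0]
    - [0, 0, 0]
    - [0, 0, 0]
    - [0, 0, 0]
    - [0, 0, 0]
  grip_force: 80

```text
time_s: 14.05
eef_pos: [0.52, 0.018, 0.0216]
ee_rot: [3.141, -0.002, 0.042]
wrist_force: [-2.0, 1.1, 2.7]
grip_width: 0.208
grip_force: 81.2
```

apply_moves:
  fingers: [0.1, 0.1, 0.1, 0.1, 0.1, 0.1]
  xyz:
    - [-0.01, 0, 0.06]
    - [-0.022, 0.042, 0.11]
    - [-0.022, 0.042, 0.11]
    - [-0.022, 0.042, 0.11]
    - [-0.022, 0.042, 0.11]
    - [-0.022, 0.042, 0.11]
  rotation:
    - [0, 0, 0]
    - [0, 0, -0.206]
    - [0, 0, -0.206]
    - [0, 0, -0.206]
    - [0, 0, -0.206]
    - [0, 0, -0.206]

```text
time_s: 14.55
eef_pos: [0.5078, 0.0386, 0.0741]
ee_rot: [3.141, 0.002, -0.061]
wrist_force: [-0.4, -0.2, -0.3]
grip_width: 0.207
grip_force: 80.7
```

```bash
python3 - <<'E'
from h import *
from rig import ctrl
d=shot(ctrl,"wrist","w12");s=d["s"];print(s["eef_pos"],s["ee_rot"],(1000*inrack(s["eef_pos"])).round(1),s["grip_width"])
for b in blades(d,s["eef_pos"][2]-.0216+.004):
    print(b, (1000*inrack([b[0][0]/1000,b[0][1]/1000,0])).round(1), "yaw err",b[2]+.0607)
E
```

```text
[0.50778623 0.0386472  0.07409734] [ 3.14124609e+00  1.80819495e-03 -6.05228833e-02] [-161.3  -14.3   74.1] 0.20665231545538873
([573.9000244140625, 34.099998474121094], [44.2, 81.9], -0.0577, (253, 38, 123, 218)) [-95.  -14.8   0. ] yaw err 0.0029999999999999957
([615.7000122070312, -18.299999237060547], [15.2, 26.0], 1.5095, (418, 0, 78, 50)) [-50.1 -64.6   0. ] yaw err 1.5702
```

apply_moves:
  fingers: [0.1, 0.1, 0.1, 0.1, 0.1]
  xyz:
    - [0, 0, -0.025]
    - [0, 0, -0.051]
    - [0, 0, -0.051]
    - [0, 0, -0.051]
    - [0, 0, -0.051]
  rotation:
    - [0, 0, 0]
    - [0, 0, 0]
    - [0, 0, 0]
    - [0, 0, 0]
    - [0, 0, 0]

```text
time_s: 15.02
eef_pos: [0.5085, 0.0388, 0.0498]
ee_rot: [3.141, 0.0, -0.061]
wrist_force: [-0.5, -0.8, 0.0]
grip_width: 0.207
grip_force: 80.7
```

```bash
python3 - <<'E'
from h import *
from rig import ctrl
s=ctrl.sense();print(s["eef_pos"],s["ee_rot"],(1000*inrack(s["eef_pos"])).round(1),s["grip_width"])
E
```

```text
[0.50845735 0.03877784 0.04983798] [ 3.14145715e+00  1.70541572e-04 -6.12722647e-02] [-160.6  -14.1   49.9] 0.20736511299908905
```

apply_moves:
  fingers: [0.1, 0.1, 0.1, 0.1, 0.1, 0.1, 0.1]
  xyz:
    - [0, -0.001, -0.003]
    - [0, -0.001, -0.003]
    - [0.02, -0.002, -0.003]
    - [0.04, -0.003, -0.003]
    - [0.06, -0.004, -0.003]
    - [0.06, -0.004, -0.003]
    - [0.06, -0.004, -0.003]
  rotation:
    - [0, 0, 0]
    - [0, 0, 0]
    - [0, 0, 0]
    - [0, 0, 0]
    - [0, 0, 0]
    - [0, 0, 0]
    - [0, 0, 0]

```text
time_s: 15.6
eef_pos: [0.5384, 0.0369, 0.0483]
ee_rot: [3.142, -0.0, -0.061]
wrist_force: [-1.0, 0.3, -1.7]
grip_width: 0.21
grip_force: 80.7
```

apply_moves:
  fingers: [0.1, 0.1, 0.1, 0.1, 0.1, 0.1, 0.1]
  xyz:
    - [0.02, -0.001, 0]
    - [0.04, -0.002, 0]
    - [0.06, -0.003, 0]
    - [0.08, -0.005, 0]
    - [0.1, -0.006, 0]
    - [0.107, -0.006, 0]
    - [0.107, -0.006, 0]
  rotation:
    - [0, 0, 0]
    - [0, 0, 0]
    - [0, 0, 0]
    - [0, 0, 0]
    - [0, 0, 0]
    - [0, 0, 0]
    - [0, 0, 0]

```text
time_s: 16.18
eef_pos: [0.5918, 0.034, 0.0482]
ee_rot: [3.142, 0.0, -0.061]
wrist_force: [-0.1, 0.5, -0.8]
grip_width: 0.209
grip_force: 80.7
```

```bash
python3 - <<'E'
from h import *
from rig import ctrl
s=ctrl.sense();p=1000*inrack(s["eef_pos"]);print(s["wrist_force"],p.round(1),s["grip_width"],"tip",p[0]+106.7)
E
```

```text
[-0.11890279  0.49731228 -0.76626373] [-77.1 -13.8  48.2] 0.20927227560462935 tip 29.57596529595783
```

apply_moves:
  fingers: [0.4, 0.4, 0.4, 0.4, 0.4, 0.6, 0.8, 0.8]
  xyz:
    - [0.002, 0, -0.001]
    - [0.002, 0, -0.001]
    - [0.002, 0, -0.001]
    - [0.002, 0, 0.06]
    - [0.002, 0, 0.14]
    - [-0.06, 0.02, 0.2]
    - [-0.14, 0.06, 0.24]
    - [-0.14, 0.06, 0.24]
  rotation:
    - [0, 0, 0]
    - [0, 0, 0]
    - [0, 0, 0]
    - [0, 0, 0]
    - [0, 0, 0]
    - [0, 0, 0]
    - [0, 0, 0]
    - [0, 0, 0]

```text
time_s: 16.85
eef_pos: [0.5202, 0.0655, 0.1724]
ee_rot: [-3.14, -0.005, -0.06]
wrist_force: [-1.0, 0.4, 0.5]
grip_width: 0.794
grip_force: 0.0
```

```bash
python3 - <<'E'
from h import *
from rig import ctrl
d=shot(ctrl,"wrist","w13");s=d["s"];print(s["eef_pos"],s["ee_rot"],s["qpos"].round(3))
for b in blades(d,.028,rows=480):
    print(b, (1000*inrack([b[0][0]/1000,b[0][1]/1000,0])).round(1))
print('tiles')
for b in blades(d,.018,rows=480):print(b)
E
```

```text
[0.5201592  0.06553733 0.17240218] [-3.14028858 -0.00511393 -0.06004471] [5.500e-02 8.300e-02 1.521e+00 1.000e-03 1.533e+00 1.685e+00]
([418.0, 285.1000061035156], [57.2, 92.8], -0.0695, (31, 310, 74, 91)) [-265.9  226.3    0. ]
([448.0, 159.3000030517578], [48.3, 83.4], -0.3441, (176, 271, 71, 89)) [-228.3  102.5    0. ]
([556.7000122070312, 282.29998779296875], [62.4, 102.4], -0.1243, (0, 131, 78, 135)) [-127.3  231.9    0. ]
([630.0, -29.399999618530273], [31.8, 35.6], -0.0612, (418, 40, 51, 58)) [-35.2 -74.8   0. ]
([634.0999755859375, 30.899999618530273], [35.0, 44.5], 1.5097, (322, 40, 67, 57)) [-34.7 -14.3   0. ]
tiles
([411.3999938964844, 293.3999938964844], [59.3, 96.2], -0.0695, (31, 310, 74, 91))
([442.5, 163.0], [50.1, 86.5], -0.3441, (176, 271, 71, 89))
([555.2000122070312, 290.5], [64.7, 106.2], -0.1243, (0, 131, 78, 135))
([631.2999877929688, -32.70000076293945], [32.9, 37.0], -0.0612, (418, 40, 51, 58))
([635.4000244140625, 29.799999237060547], [36.3, 46.2], 1.5097, (322, 40, 67, 57))
```

Both scrapers are home (y −74.8 and −14.3 mm in the rack frame). Next I survey the stand and tiles.

apply_moves:
  fingers: [0.8, 0.8, 0.8, 0.8, 0.8, 0.8, 0.8, 0.8]
  xyz:
    - [-0.1, 0.38, 0.18]
    - [-0.1, 0.38, 0.18]
    - [-0.1, 0.38, 0.18]
    - [-0.1, 0.38, 0.18]
    - [-0.1, 0.38, 0.18]
    - [-0.1, 0.38, 0.18]
    - [-0.1, 0.38, 0.18]
    - [-0.1, 0.38, 0.18]
  rotation:
    - [0, 0, 0]
    - [0, 0, 0]
    - [0, 0, 0]
    - [0, 0, 0]
    - [0, 0, 0]
    - [0, 0, 0]
    - [0, 0, 0]
    - [0, 0, 0]

```text
time_s: 17.57
eef_pos: [0.472, 0.2536, 0.2571]
ee_rot: [3.14, 0.001, -0.061]
wrist_force: [-0.2, -1.2, -0.8]
grip_width: 0.798
grip_force: 0.0
```

```bash
python3 - <<'E'
from h import *
from rig import ctrl
d=shot(ctrl,"wrist","w14");s=d["s"];print(s["eef_pos"],s["ee_rot"],s["qpos"].round(4))
print('tiles')
for b in blades(d,.018,rows=480,sat=60,val=90):print(b)
print('bright only')
for b in blades(d,.022,rows=480,sat=60,val=200,amin=150):print(b)
c=cam(d,s)
for n,P in(("stand",[.561,.359,.008]),("tL",[.403,.298,.018]),("tR",[.43,.166,.018])):
    u=proj(c,P).round(0).astype(int);print(n,u,d["frame"][u[1],u[0]])
E
```

```text
[0.47195709 0.25357302 0.25705083] [ 3.14028082e+00  9.86684700e-04 -6.06503652e-02] [ 4.2440e-01  8.1700e-02  1.3525e+00 -7.0000e-04  1.7088e+00  2.0558e+00]
tiles
([405.0, 298.6000061035156], [49.9, 102.2], -0.0687, (252, 222, 48, 88))
([431.29998779296875, 168.89999389648438], [52.1, 99.9], -0.344, (361, 187, 73, 96))
([560.9000244140625, 356.8999938964844], [106.6, 185.1], 1.4485, (98, 53, 202, 129))
([629.2999877929688, 25.399999618530273], [23.3, 47.9], 1.5097, (531, 0, 58, 31))
bright only
([405.1000061035156, 298.70001220703125], [48.3, 98.0], -0.0687, (252, 225, 47, 85))
([431.79998779296875, 168.6999969482422], [49.0, 98.1], -0.3444, (362, 190, 72, 92))
([553.0999755859375, 294.1000061035156], [11.5, 82.2], -0.1223, (260, 78, 14, 91))
([557.0999755859375, 328.20001220703125], [11.1, 82.2], -0.1285, (224, 76, 13, 91))
([565.2000122070312, 393.29998779296875], [11.2, 81.9], -0.1315, (153, 71, 16, 92))
([569.5999755859375, 427.20001220703125], [11.0, 81.1], -0.1236, (115, 69, 19, 91))
([627.4000244140625, -31.100000381469727], [20.3, 24.0], -1.5089, (612, 0, 28, 27))
([629.2000122070312, 27.299999237060547], [21.5, 44.1], 1.5097, (533, 0, 55, 29))
stand [202 121] [187 180 174]
tL [277 269] [242 244 241]
tR [398 238] [243 244 240]
```

Rail tops give groove0 at (0.5551, 0.3112), groove1 at (0.5674, 0.4103) and yaw −0.1265; the spacing checks out at 99.9 mm and rail pitch at 34 mm. Tiles are at (0.405, 0.2987) with yaw −0.069 and (0.4316, 0.1688) with yaw −0.344.

Each tile gets picked with the tool leaning 0.7 rad and turned to the opposite lean, so its short edge ends up downwards.

apply_moves:
  fingers: [0.8, 0.8, 0.8, 0.8, 0.8, 0.8, 0.8]
  xyz:
    - [-0.04, 0.03, -0.08]
    - [-0.098, 0.088, -0.15]
    - [-0.098, 0.088, -0.2]
    - [-0.098, 0.088, -0.2]
    - [-0.098, 0.088, -0.2]
    - [-0.098, 0.088, -0.2]
    - [-0.098, 0.088, -0.2]
  rotation:
    - [0.062, 0.9, -0.016]
    - [0.062, 0.9, -0.016]
    - [0.062, 0.9, -0.016]
    - [0.062, 0.9, -0.016]
    - [0.062, 0.9, -0.016]
    - [0.062, 0.9, -0.016]
    - [0.062, 0.9, -0.016]

```text
time_s: 18.2
eef_pos: [0.4239, 0.2973, 0.1592]
ee_rot: [-3.139, 0.447, -0.07]
wrist_force: [0.0, 0.1, -0.3]
grip_width: 0.801
grip_force: 0.0
```

apply_moves:
  fingers: [0.8, 0.8, 0.8, 0.8, 0.8]
  xyz:
    - [0, 0, -0.1]
    - [0, 0, -0.1]
    - [0, 0, -0.1]
    - [0, 0, -0.1]
    - [0, 0, -0.1]
  rotation:
    - [0.034, 0.5, 0]
    - [0.034, 0.5, 0]
    - [0.034, 0.5, 0]
    - [0.034, 0.5, 0]
    - [0.034, 0.5, 0]

```text
time_s: 18.62
eef_pos: [0.4239, 0.2984, 0.111]
ee_rot: [-3.137, 0.694, -0.067]
wrist_force: [0.2, 0.2, 0.9]
grip_width: 0.796
grip_force: 0.0
```

```bash
cat >> h.py <<'E'
def Rpick(psi,al): # body leaning to tile +x
    return R.from_rotvec(np.array([-np.sin(psi),np.cos(psi),0])*al)*R.from_euler("xyz",[np.pi,0,psi])
def Rplace(g,be):
    a=np.array([0,np.sin(be),-np.cos(be)]);y=np.array([1.,0,0]);x=np.cross(y,a)
    return R.from_euler("z",g)*R.from_matrix(np.c_[x,y,a])
def state(ctrl):
    s=ctrl.sense();print("p",s["eef_pos"].round(4),"rot",s["ee_rot"].round(3),"q",s["qpos"].round(3),"g",round(s["grip_width"],3),"F",s["wrist_force"].round(1));return s
def need(s,P,Q):
    rv=(Q*R.from_euler("xyz",s["ee_rot"]).inv()).as_rotvec()
    print("xyz units",((np.array(P)-s["eef_pos"])/.5).round(3),"rot units",(rv/.5).round(3))
E
python3 - <<'E'
from h import *
from rig import ctrl
s=state(ctrl);need(s,[.423,.2975,.0235],Rpick(-.0687,.7))
E
```

```text
p [0.4239 0.2984 0.111 ] rot [-3.137  0.694 -0.067] q [0.394 0.557 1.191 0.324 2.01  2.078] g 0.796 F [0.2 0.2 0.9]
xyz units [-0.002 -0.002 -0.175] rot units [-0.006  0.013  0.002]
```

apply_moves:
  fingers: [0.8, 0.8, 0.8, 0.8, 0.8, 0.8]
  xyz:
    - [-0.002, -0.002, -0.07]
    - [-0.002, -0.002, -0.13]
    - [-0.002, -0.002, -0.165]
    - [-0.002, -0.002, -0.172]
    - [-0.002, -0.002, -0.172]
    - [-0.002, -0.002, -0.172]
  rotation:
    - [0, 0.013, 0]
    - [0, 0.013, 0]
    - [0, 0.013, 0]
    - [0, 0.013, 0]
    - [0, 0.013, 0]
    - [0, 0.013, 0]

```text
time_s: 19.12
eef_pos: [0.4232, 0.2978, 0.0255]
ee_rot: [-3.137, 0.702, -0.067]
wrist_force: [0.4, -0.1, 0.7]
grip_width: 0.801
grip_force: 0.0
```

apply_moves:
  fingers: [0.4, 0.4, 0.4, 0.4, 0.4, 0.4]
  xyz:
    - [0, 0, -0.002]
    - [0, 0, -0.002]
    - [0, 0, -0.002]
    - [0, 0, -0.002]
    - [0, 0, -0.002]
    - [0, 0, -0.002]
  rotation:
    - [0, 0, 0]
    - [0, 0, 0]
    - [0, 0, 0]
    - [0, 0, 0]
    - [0, 0, 0]
    - [0, 0, 0]
  grip_force: 100

```text
time_s: 19.62
eef_pos: [0.4235, 0.2976, 0.0241]
ee_rot: [-3.137, 0.704, -0.067]
wrist_force: [2.9, -0.4, 8.2]
grip_width: 0.552
grip_force: 102.4
```

apply_moves:
  fingers: [0.4, 0.4, 0.4, 0.4, 0.4, 0.4, 0.4, 0.4]
  xyz:
    - [0, 0, 0.05]
    - [0, 0, 0.12]
    - [0, 0, 0.2]
    - [0, 0, 0.28]
    - [0, 0, 0.34]
    - [0, 0, 0.34]
    - [0, 0, 0.34]
    - [0, 0, 0.34]
  rotation:
    - [0, 0, 0]
    - [0, 0, 0]
    - [0, 0, 0]
    - [0, 0, 0]
    - [0, 0, 0]
    - [0, 0, 0]
    - [0, 0, 0]
    - [0, 0, 0]

```text
time_s: 20.28
eef_pos: [0.4217, 0.2968, 0.1906]
ee_rot: [-3.141, 0.708, -0.07]
wrist_force: [-0.1, -0.5, -1.6]
grip_width: 0.545
grip_force: 102.9
```

```bash
python3 - <<'E'
from h import *
from rig import ctrl
s=state(ctrl)
# waypoints: slerp from pick to place orientation
from scipy.spatial.transform import Slerp
Q0=Rpick(-.0687,.7);Q1=Rplace(-.1265,np.pi/2-.7)
rv=(Q1*Q0.inv()).as_rotvec();print("total rv",rv.round(3),np.linalg.norm(rv))
# tilt-free route: pick -> down -> yaw -> tilt
print((Rplace(-.1265,0)).as_euler("xyz"))
d=shot(ctrl,"wrist","w15")
for b in blades(d,s["eef_pos"][2]-.005,rows=480,val=150):print(b)
E
```

```text
p [0.4217 0.2968 0.1906] rot [-3.141  0.708 -0.07 ] q [0.392 0.487 1.127 0.354 2.152 2.133] g 0.545 F [-0.1 -0.5 -1.6]
total rv [ 1.079 -1.313  1.167] 2.0613519827787874
[3.14159265 0.         1.44429633]
([395.6000061035156, 384.0], [53.2, 62.8], 0.7607, (63, 316, 123, 45))
([196.10000610351562, 290.3999938964844], [171.6, 557.6], -0.2006, (245, 244, 141, 183))
([529.7000122070312, 260.79998779296875], [13.1, 18.5], -0.3473, (442, 0, 159, 115))
```

apply_moves:
  fingers: [0.4, 0.4, 0.4, 0.4, 0.4, 0.4]
  xyz:
    - [0.05, 0.03, 0.02]
    - [0.1, 0.06, 0.04]
    - [0.14, 0.1, 0.04]
    - [0.14, 0.1, 0.04]
    - [0.14, 0.1, 0.04]
    - [0.14, 0.1, 0.04]
  rotation:
    - [-0.02, -0.25, 0]
    - [-0.04, -0.5, 0]
    - [-0.05, -0.75, 0]
    - [-0.069, -0.998, 0]
    - [-0.069, -0.998, 0]
    - [-0.069, -0.998, 0]

```text
time_s: 20.83
eef_pos: [0.4902, 0.3469, 0.2101]
ee_rot: [3.141, 0.213, -0.068]
wrist_force: [0.1, -0.1, -1.2]
grip_width: 0.549
grip_force: 103.3
```

```bash
python3 - <<'E'
from h import *
from rig import ctrl
s=state(ctrl);need(s,[.53,.37,.2],R.from_euler("xyz",[np.pi,0,.4]))
d=shot(ctrl,"wrist","w16");c=cam(d,s)
# tile check: top-face corners predicted from pick, in tool frame
Qp=Rpick(-.0687,.702);Tp=np.array([.4235,.2976,.0241]);Rt=R.from_euler("z",-.0687)
C=np.array([Rt.apply([x,y,0])+[.405,.2987,.018] for x,y in((.05,.025),(.05,-.025),(-.05,-.025),(-.05,.025))])
tool=Qp.inv().apply(C-Tp); np.save("tiletop.npy",tool)
W=R.from_euler("xyz",s["ee_rot"]).apply(tool)+s["eef_pos"]
print(np.array([proj(c,w) for w in W]).round(0).tolist())
g=cv2.cvtColor(d["frame"],cv2.COLOR_RGB2HSV);m=((g[:,:,1]<60)&(g[:,:,2]>150)).astype(np.uint8)
m=cv2.morphologyEx(m,cv2.MORPH_OPEN,np.ones((3,3)))
for k in cv2.findContours(m,0,2)[0]:
    if cv2.contourArea(k)>800: print(cv2.boundingRect(k),cv2.approxPolyDP(k,5,True)[:,0].tolist())
E
```

```text
p [0.4902 0.3469 0.2101] rot [ 3.141  0.213 -0.068] q [0.504 0.409 1.075 0.119 1.836 2.164] g 0.549 F [ 0.1 -0.1 -1.2]
xyz units [ 0.08   0.046 -0.02 ] rot units [ 0.073 -0.424  0.933]
[[239.0, 281.0], [388.0, 281.0], [358.0, 358.0], [270.0, 358.0]]
(245, 245, 141, 114) [[250, 245], [245, 285], [272, 357], [355, 358], [385, 286], [381, 246]]
(463, 162, 102, 105) [[564, 178], [516, 162], [463, 256], [506, 266]]
(365, 27, 29, 116) [[390, 27], [378, 31], [365, 141], [378, 139]]
(160, 0, 217, 151) [[160, 0], [180, 144], [291, 150], [286, 109], [318, 115], [322, 108], [309, 49], [325, 34], [330, 40], [323, 138], [336, 138], [345, 24], [376, 3]]
```

apply_moves:
  fingers: [0.4, 0.4, 0.4, 0.4, 0.4, 0.4]
  xyz:
    - [0.08, 0.046, -0.01]
    - [0.08, 0.046, -0.01]
    - [0.08, 0.046, -0.01]
    - [0.08, 0.046, -0.01]
    - [0.08, 0.046, -0.01]
    - [0.08, 0.046, -0.01]
  rotation:
    - [0.018, -0.1, 0.23]
    - [0.036, -0.2, 0.46]
    - [0.055, -0.3, 0.7]
    - [0.073, -0.424, 0.93]
    - [0.073, -0.424, 0.93]
    - [0.073, -0.424, 0.93]

```text
time_s: 21.38
eef_pos: [0.5316, 0.3693, 0.2057]
ee_rot: [-3.138, -0.002, 0.394]
wrist_force: [0.4, -1.2, -2.0]
grip_width: 0.544
grip_force: 103.4
```

apply_moves:
  fingers: [0.4, 0.4, 0.4, 0.4, 0.4, 0.4]
  xyz:
    - [0, 0, 0]
    - [0, 0, 0]
    - [0, 0, 0]
    - [0, 0, 0]
    - [0, 0, 0]
    - [0, 0, 0]
  rotation:
    - [0, 0, 0.25]
    - [0, 0, 0.5]
    - [0, 0, 0.75]
    - [0, 0, 1]
    - [0, 0, 1]
    - [0, 0, 1]

```text
time_s: 21.88
eef_pos: [0.5321, 0.3694, 0.2058]
ee_rot: [-3.138, -0.004, 0.891]
wrist_force: [0.8, -0.1, -1.4]
grip_width: 0.547
grip_force: 103.4
```

apply_moves:
  fingers: [0.4, 0.4, 0.4, 0.4, 0.4, 0.4]
  xyz:
    - [0, 0, 0]
    - [0, 0, 0]
    - [0, 0, 0]
    - [0, 0, 0]
    - [0, 0, 0]
    - [0, 0, 0]
  rotation:
    - [0, 0, 0.25]
    - [0, 0, 0.5]
    - [0, 0, 0.75]
    - [0, 0, 1]
    - [0, 0, 1]
    - [0, 0, 1]

```text
time_s: 22.38
eef_pos: [0.5319, 0.3698, 0.206]
ee_rot: [-3.138, -0.005, 1.39]
wrist_force: [0.2, 0.0, -1.4]
grip_width: 0.546
grip_force: 103.4
```

```bash
python3 - <<'E'
from h import *
from rig import ctrl
s=state(ctrl);need(s,[.5655,.3953,.14],Rplace(-.1265,.45));need(s,[.5655,.3953,.14],Rplace(-.1265,.87))
E
```

```text
p [0.5319 0.3698 0.206 ] rot [-3.138 -0.005  1.39 ] q [0.548 0.416 1.062 0.006 1.663 0.73 ] g 0.546 F [ 0.2  0.  -1.4]
xyz units [ 0.067  0.051 -0.132] rot units [ 0.879 -0.143  0.106]
xyz units [ 0.067  0.051 -0.132] rot units [ 1.709 -0.271  0.099]
```

apply_moves:
  fingers: [0.4, 0.4, 0.4, 0.4, 0.4, 0.4]
  xyz:
    - [0.03, 0.02, -0.03]
    - [0.067, 0.051, -0.06]
    - [0.067, 0.051, -0.1]
    - [0.067, 0.051, -0.1]
    - [0.067, 0.051, -0.1]
    - [0.067, 0.051, -0.1]
  rotation:
    - [0.22, -0.036, 0.026]
    - [0.44, -0.07, 0.053]
    - [0.66, -0.11, 0.08]
    - [0.879, -0.143, 0.106]
    - [0.879, -0.143, 0.106]
    - [0.879, -0.143, 0.106]

```text
time_s: 22.88
eef_pos: [0.5654, 0.3942, 0.1559]
ee_rot: [3.14, -0.447, 1.446]
wrist_force: [-0.8, 0.0, -1.0]
grip_width: 0.543
grip_force: 103.5
```

apply_moves:
  fingers: [0.4, 0.4, 0.4, 0.4, 0.4, 0.4]
  xyz:
    - [0, 0, 0]
    - [0, 0, 0]
    - [0, 0, 0]
    - [0, 0, 0]
    - [0, 0, 0]
    - [0, 0, 0]
  rotation:
    - [0.21, -0.026, 0]
    - [0.42, -0.053, 0]
    - [0.62, -0.08, 0]
    - [0.83, -0.106, 0]
    - [0.83, -0.106, 0]
    - [0.83, -0.106, 0]

```text
time_s: 23.38
eef_pos: [0.5654, 0.3957, 0.1566]
ee_rot: [3.133, -0.864, 1.455]
wrist_force: [-0.2, -0.3, -1.9]
grip_width: 0.546
grip_force: 103.6
```

```bash
python3 - <<'E'
from h import *
from rig import ctrl
s=state(ctrl);need(s,[.5655,.3953,.0775],Rplace(-.1265,.869))
for n in("side","top"):
    d=shot(ctrl,n,n+"5");c=cam(d)
    g=cv2.cvtColor(d["frame"],cv2.COLOR_RGB2HSV);m=((g[:,:,1]<60)&(g[:,:,2]>150)).astype(np.uint8)
    tool=np.load("tiletop.npy");W=R.from_euler("xyz",s["ee_rot"]).apply(tool)+s["eef_pos"]
    print(n,"pred -y face corners",W.round(3).tolist(),np.array([proj(c,w) for w in W]).round(0).tolist())
    for k in cv2.findContours(m,0,2)[0]:
        x,y,w,h=cv2.boundingRect(k)
        if cv2.contourArea(k)>60 and np.linalg.norm(np.array([x+w/2,y+h/2])-proj(c,W.mean(0)))<60: print(x,y,w,h,cv2.approxPolyDP(k,2,True)[:,0].tolist())
E
```

```text
p [0.5654 0.3957 0.1566] rot [ 3.133 -0.864  1.455] q [0.286 0.327 1.467 0.889 1.115 0.089] g 0.546 F [-0.2 -0.3 -1.9]
xyz units [ 0.    -0.001 -0.158] rot units [ 0.01   0.01  -0.009]
side pred -y face corners [[0.541, 0.405, 0.188], [0.591, 0.399, 0.188], [0.591, 0.398, 0.088], [0.542, 0.404, 0.088]] [[282.0, 111.0], [301.0, 110.0], [301.0, 145.0], [283.0, 145.0]]
top pred -y face corners [[0.541, 0.405, 0.188], [0.591, 0.399, 0.188], [0.591, 0.398, 0.088], [0.542, 0.404, 0.088]] [[105.0, 237.0], [112.0, 211.0], [130.0, 224.0], [124.0, 247.0]]
97 211 15 26 [[111, 212], [103, 211], [97, 235], [105, 236]]
```

```bash
python3 - <<'E'
from h import *
from rig import ctrl
d=shot(ctrl,"wrist","w17");M=d["mount"];f=240/np.tan(np.radians(d["vfov"])/2);c=(M,f,d["cx"],d["cy"])
f_=d["frame"].astype(int)
# brightness profile along columns 300..330
p=f_[:,300:330].mean((1,2)); g=np.abs(np.diff(p)); print([(int(i),int(p[i]),int(p[i+1])) for i in np.argsort(-g)[:14]])
t=np.load("tiletop.npy")
Qp=Rpick(-.0687,.702);n=Qp.inv().apply([0,0,1]);b=t-.018*n
for P in(t,b):print(np.array([proj(c,w) for w in P]).round(1).tolist())
for de in(-.05,.05):
    ctr=np.array([0,0,.01]);Rd=R.from_euler("y",de);print(de,[proj(c,Rd.apply(w-ctr)+ctr).round(1).tolist() for w in(t[0],t[2],b[0])])
g=cv2.cvtColor(d["frame"],cv2.COLOR_RGB2HSV);m=((g[:,:,1]<60)&(g[:,:,2]>110)).astype(np.uint8)
for k in cv2.findContours(m,0,2)[0]:
    x,y,w,h=cv2.boundingRect(k)
    if cv2.contourArea(k)>500: print(x,y,w,h,cv2.approxPolyDP(k,3,True)[:,0].tolist())
E
```

```text
[(242, 151, 192), (243, 192, 229), (387, 129, 157), (287, 182, 155), (378, 169, 143), (286, 209, 182), (362, 149, 174), (403, 155, 132), (361, 127, 149), (379, 143, 120), (388, 157, 179), (426, 84, 62), (402, 176, 155), (425, 105, 84)]
[[242.5, 282.3], [391.4, 282.2], [359.8, 358.0], [272.4, 358.1]]
[[247.8, 237.2], [385.7, 237.1], [357.8, 327.3], [274.3, 327.4]]
-0.05 [[243.1, 277.2], [360.2, 363.5], [248.6, 234.2]]
0.05 [[242.0, 287.6], [359.5, 352.5], [246.9, 240.6]]
224 244 182 183 [[250, 244], [244, 275], [248, 294], [237, 308], [224, 339], [235, 351], [239, 350], [251, 307], [263, 329], [245, 396], [250, 420], [283, 418], [315, 426], [347, 418], [379, 419], [384, 396], [367, 327], [379, 306], [391, 341], [390, 350], [395, 351], [405, 341], [392, 307], [382, 294], [386, 278], [381, 245]]
521 0 67 47 [[587, 0], [540, 0], [521, 31], [532, 44], [563, 46]]
448 0 75 29 [[448, 2], [458, 28], [506, 26], [522, 0]]
0 0 430 132 [[0, 0], [0, 55], [107, 48], [124, 68], [163, 99], [181, 106], [183, 116], [188, 113], [181, 123], [185, 131], [206, 126], [229, 128], [233, 123], [317, 120], [316, 96], [328, 87], [352, 55], [361, 34], [429, 30], [419, 0], [272, 0], [268, 14], [268, 0], [264, 0], [264, 15], [258, 26], [240, 37], [213, 30], [202, 18], [196, 0]]
```

apply_moves:
  fingers: [0.4, 0.4, 0.4, 0.4, 0.4, 0.4]
  xyz:
    - [0, 0.001, -0.06]
    - [0, 0.001, -0.1]
    - [0, 0.001, -0.1]
    - [0, 0.001, -0.1]
    - [0, 0.001, -0.1]
    - [0, 0.001, -0.1]
  rotation:
    - [0.01, 0.01, -0.009]
    - [0.01, 0.01, -0.009]
    - [0.01, 0.01, -0.009]
    - [0.01, 0.01, -0.009]
    - [0.01, 0.01, -0.009]
    - [0.01, 0.01, -0.009]

```text
time_s: 24.03
eef_pos: [0.5663, 0.3966, 0.1089]
ee_rot: [3.134, -0.874, 1.45]
wrist_force: [1.5, -0.0, -1.7]
grip_width: 0.548
grip_force: 103.6
```

```bash
python3 - <<'E'
from h import *
from rig import ctrl
s=state(ctrl);need(s,[.5657,.3960,.0785],Rplace(-.1265,.871))
E
```

```text
p [0.5663 0.3966 0.1089] rot [ 3.134 -0.874  1.45 ] q [0.284 0.391 1.494 0.939 1.056 0.003] g 0.548 F [ 1.5 -0.  -1.7]
xyz units [-0.001 -0.001 -0.061] rot units [-0.006  0.01  -0.   ]
```

apply_moves:
  fingers: [0.4, 0.4, 0.4, 0.4, 0.4, 0.4]
  xyz:
    - [-0.001, -0.001, -0.02]
    - [-0.001, -0.001, -0.035]
    - [-0.001, -0.001, -0.045]
    - [-0.001, -0.001, -0.052]
    - [-0.001, -0.001, -0.057]
    - [-0.001, -0.001, -0.057]
  rotation:
    - [-0.006, 0.01, 0]
    - [-0.006, 0.01, 0]
    - [-0.006, 0.01, 0]
    - [-0.006, 0.01, 0]
    - [-0.006, 0.01, 0]
    - [-0.006, 0.01, 0]

```text
time_s: 24.53
eef_pos: [0.5648, 0.3958, 0.0782]
ee_rot: [-3.136, -0.871, 1.44]
wrist_force: [-2.6, 0.0, 2.5]
grip_width: 0.547
grip_force: 104.0
```

apply_moves:
  fingers: [0.4, 0.4]
  xyz:
    - [0, 0, -0.001]
    - [0, 0, -0.001]
  rotation:
    - [0, 0, 0]
    - [0, 0, 0]

```text
time_s: 24.7
eef_pos: [0.5649, 0.396, 0.0783]
ee_rot: [-3.137, -0.871, 1.441]
wrist_force: [-3.7, 0.3, 4.0]
grip_width: 0.548
grip_force: 104.0
```

```bash
python3 - <<'E'
from h import *
from rig import ctrl
s=state(ctrl)
for n in("top",):
    d=shot(ctrl,n,n+"6");c=cam(d)
    g=cv2.cvtColor(d["frame"],cv2.COLOR_RGB2HSV);m=((g[:,:,1]<60)&(g[:,:,2]>150)).astype(np.uint8)
    tool=np.load("tiletop.npy");W=R.from_euler("xyz",s["ee_rot"]).apply(tool)+s["eef_pos"]
    print(n,W.round(3).tolist(),np.array([proj(c,w) for w in W]).round(0).tolist())
    for k in cv2.findContours(m,0,2)[0]:
        x,y,w,h=cv2.boundingRect(k)
        if cv2.contourArea(k)>30 and x<220 and y>200: print(x,y,w,h,cv2.approxPolyDP(k,1.5,True)[:,0].tolist())
E
```

```text
p [0.5649 0.396  0.0783] rot [-3.137 -0.871  1.441] q [ 0.284  0.436  1.504  0.961  1.029 -0.041] g 0.548 F [-3.7  0.3  4. ]
top [[0.541, 0.405, 0.11], [0.591, 0.399, 0.11], [0.59, 0.399, 0.01], [0.541, 0.405, 0.01]] [[120.0, 245.0], [126.0, 222.0], [141.0, 233.0], [136.0, 255.0]]
113 222 13 24 [[125, 222], [118, 222], [113, 244], [120, 245]]
```

apply_moves:
  fingers: [0.65, 0.7, 0.8, 0.8, 0.8, 0.8, 0.8, 0.8]
  xyz:
    - [0, 0, 0]
    - [0, 0, 0]
    - [0, 0, 0]
    - [0, 0, 0]
    - [-0.004, -0.03, 0.026]
    - [-0.012, -0.091, 0.078]
    - [-0.02, -0.152, 0.13]
    - [-0.02, -0.152, 0.13]
  rotation:
    - [0, 0, 0]
    - [0, 0, 0]
    - [0, 0, 0]
    - [0, 0, 0]
    - [0, 0, 0]
    - [0, 0, 0]
    - [0, 0, 0]
    - [0, 0, 0]

```text
time_s: 25.42
eef_pos: [0.5574, 0.3162, 0.1479]
ee_rot: [3.134, -0.872, 1.446]
wrist_force: [0.4, 0.2, 1.5]
grip_width: 0.796
grip_force: 0.0
```

```bash
cat >> h.py <<'E'
def whites(d,c,near,rad,tol=1.5,val=150):
    g=cv2.cvtColor(d["frame"],cv2.COLOR_RGB2HSV);m=((g[:,:,1]<60)&(g[:,:,2]>val)).astype(np.uint8)
    for k in cv2.findContours(m,0,2)[0]:
        x,y,w,h=cv2.boundingRect(k)
        if cv2.contourArea(k)>30 and np.linalg.norm(np.array([x+w/2,y+h/2])-near)<rad: print((x,y,w,h),cv2.approxPolyDP(k,tol,True)[:,0].tolist())
def tilebox(g,yaw): # ideal standing tile corners: -y face then +y face, top edge/bottom edge
    u=np.array([np.cos(yaw),np.sin(yaw)]);v=np.array([-u[1],u[0]])
    return np.array([[*(np.array(g)+a*u*.025+b*v*.009),z] for b in(-1,1) for z in(.108,.008) for a in(-1,1)])
E
python3 - <<'E'
from h import *
from rig import ctrl
s=state(ctrl)
B=tilebox((.5674,.4103),-.1265)
for n in("side","top"):
    d=shot(ctrl,n,n+"7");c=cam(d);p=np.array([proj(c,w) for w in B]);print(n,p.round(0).tolist());whites(d,c,p.mean(0),25)
E
```

```text
p [0.5574 0.3162 0.1479] rot [ 3.134 -0.872  1.446] q [ 0.148  0.257  1.574  0.914  1.19  -0.031] g 0.796 F [0.4 0.2 1.5]
side [[283.0, 138.0], [301.0, 138.0], [284.0, 171.0], [302.0, 170.0], [283.0, 136.0], [301.0, 135.0], [284.0, 168.0], [301.0, 167.0]]
top [[121.0, 245.0], [127.0, 222.0], [137.0, 254.0], [142.0, 233.0], [112.0, 244.0], [118.0, 220.0], [129.0, 253.0], [134.0, 231.0]]
(134, 225, 14, 37) [[147, 225], [142, 226], [142, 229], [145, 231], [142, 233], [137, 251], [139, 252], [136, 253], [135, 261], [139, 258]]
(113, 222, 14, 24) [[126, 223], [118, 223], [113, 244], [121, 244]]
```

The first tile stands in groove1: the top view matches the ideal box within 1–2 px. I'll plan the route to the second tile.

```bash
python3 - <<'E'
from h import *
def seq(Qs):
    for a,b in zip(Qs,Qs[1:]): print(((b*a.inv()).as_rotvec()/.5).round(3))
D=lambda y:R.from_euler("xyz",[np.pi,0,y])
print("to pick");seq([Rplace(-.1265,.871),Rplace(-.1265,.4),D(1.1),D(.65),D(.2),Rpick(-.15,.2),Rpick(-.344,.5),Rpick(-.344,.7)])
print("to place");seq([Rpick(-.344,.7),Rpick(-.3,.25),D(.05),D(.54),D(1.03),Rplace(-.1265-.1,.25),Rplace(-.1265,.6),Rplace(-.1265,.871)])
E
```

```text
to pick
[-0.934  0.119 -0.   ]
[-0.768  0.237 -0.679]
[-0.  -0.  -0.9]
[ 0.   0.  -0.9]
[-0.01   0.402 -0.698]
[ 0.147  0.583 -0.385]
[0.135 0.377 0.   ]
to place
[-0.285 -0.854  0.087]
[-0.063 -0.499  0.696]
[0.   0.   0.98]
[-0.    0.    0.98]
[ 0.466 -0.188  0.625]
[ 0.689 -0.123  0.198]
[ 0.538 -0.068  0.   ]
```

apply_moves:
  fingers: [0.8, 0.8, 0.8, 0.8, 0.8]
  xyz:
    - [-0.05, -0.1, 0.1]
    - [-0.05, -0.1, 0.1]
    - [-0.05, -0.1, 0.1]
    - [-0.05, -0.1, 0.1]
    - [-0.05, -0.1, 0.1]
  rotation:
    - [-0.934, 0.119, 0]
    - [-0.934, 0.119, 0]
    - [-0.934, 0.119, 0]
    - [-0.934, 0.119, 0]
    - [-0.934, 0.119, 0]

```text
time_s: 25.93
eef_pos: [0.53, 0.272, 0.1936]
ee_rot: [3.141, -0.397, 1.446]
wrist_force: [-0.3, 0.0, -0.3]
grip_width: 0.801
grip_force: 0.0
```

apply_moves:
  fingers: [0.8, 0.8, 0.8, 0.8, 0.8, 0.8]
  xyz:
    - [-0.16, -0.2, 0]
    - [-0.16, -0.2, 0]
    - [-0.16, -0.2, 0]
    - [-0.16, -0.2, 0]
    - [-0.16, -0.2, 0]
    - [-0.16, -0.2, 0]
  rotation:
    - [-0.768, 0.237, -0.679]
    - [-0.768, 0.237, -0.679]
    - [-0.768, 0.237, -0.679]
    - [-0.768, 0.237, -0.679]
    - [-0.768, 0.237, -0.679]
    - [-0.768, 0.237, -0.679]

```text
time_s: 26.43
eef_pos: [0.4488, 0.1704, 0.1901]
ee_rot: [-3.135, 0.001, 1.1]
wrist_force: [-0.2, -0.5, 0.1]
grip_width: 0.8
grip_force: 0.0
```

apply_moves:
  fingers: [0.8, 0.8, 0.8, 0.8, 0.8]
  xyz:
    - [0, 0, 0]
    - [0, 0, 0]
    - [0, 0, 0]
    - [0, 0, 0]
    - [0, 0, 0]
  rotation:
    - [0, 0, -0.9]
    - [0, 0, -0.9]
    - [0, 0, -0.9]
    - [0, 0, -0.9]
    - [0, 0, -0.9]

```text
time_s: 26.85
eef_pos: [0.4494, 0.1697, 0.1905]
ee_rot: [-3.136, 0.002, 0.647]
wrist_force: [0.4, -0.0, 0.5]
grip_width: 0.798
grip_force: 0.0
```

apply_moves:
  fingers: [0.8, 0.8, 0.8, 0.8, 0.8]
  xyz:
    - [0, 0, 0]
    - [0, 0, 0]
    - [0, 0, 0]
    - [0, 0, 0]
    - [0, 0, 0]
  rotation:
    - [0, 0, -0.9]
    - [0, 0, -0.9]
    - [0, 0, -0.9]
    - [0, 0, -0.9]
    - [0, 0, -0.9]

```text
time_s: 27.27
eef_pos: [0.4495, 0.1696, 0.191]
ee_rot: [-3.137, 0.003, 0.199]
wrist_force: [-0.1, 0.9, 0.6]
grip_width: 0.799
grip_force: 0.0
```

apply_moves:
  fingers: [0.8, 0.8, 0.8, 0.8, 0.8]
  xyz:
    - [0, 0, 0]
    - [0, 0, 0]
    - [0, 0, 0]
    - [0, 0, 0]
    - [0, 0, 0]
  rotation:
    - [-0.01, 0.402, -0.698]
    - [-0.01, 0.402, -0.698]
    - [-0.01, 0.402, -0.698]
    - [-0.01, 0.402, -0.698]
    - [-0.01, 0.402, -0.698]

```text
time_s: 27.68
eef_pos: [0.4501, 0.1693, 0.191]
ee_rot: [-3.139, 0.203, -0.149]
wrist_force: [-0.0, -0.2, 0.0]
grip_width: 0.796
grip_force: 0.0
```

apply_moves:
  fingers: [0.8, 0.8, 0.8, 0.8, 0.8]
  xyz:
    - [0, 0, -0.1]
    - [0, 0, -0.1]
    - [0, 0, -0.1]
    - [0, 0, -0.1]
    - [0, 0, -0.1]
  rotation:
    - [0.147, 0.583, -0.385]
    - [0.147, 0.583, -0.385]
    - [0.147, 0.583, -0.385]
    - [0.147, 0.583, -0.385]
    - [0.147, 0.583, -0.385]

```text
time_s: 28.1
eef_pos: [0.45, 0.1692, 0.1415]
ee_rot: [-3.139, 0.499, -0.342]
wrist_force: [-0.8, 0.7, -0.4]
grip_width: 0.8
grip_force: 0.0
```

```bash
python3 - <<'E'
from h import *
from rig import ctrl
s=state(ctrl);need(s,[.449,.1626,.0255],Rpick(-.344,.7))
d=shot(ctrl,"top","top8");c=cam(d);B=tilebox((.5674,.4103),-.1265);whites(d,c,np.array([119,233]),15)
P=proj(c,[.43,.168,.018]);whites(d,c,P,60)
E
```

```text
p [0.45   0.1692 0.1415] rot [-3.139  0.499 -0.342] q [0.155 0.298 1.406 0.244 1.875 2.09 ] g 0.8 F [-0.8  0.7 -0.4]
xyz units [-0.002 -0.013 -0.232] rot units [0.131 0.38  0.   ]
(113, 222, 14, 24) [[126, 223], [118, 223], [113, 244], [121, 244]]
(219, 261, 38, 20) [[219, 263], [222, 274], [224, 272], [223, 277], [226, 280], [228, 274], [231, 276], [228, 280], [239, 277], [253, 277], [256, 274], [253, 274], [251, 270], [248, 275], [246, 268], [241, 269], [244, 266], [243, 264], [248, 262], [245, 261], [242, 266], [241, 262], [239, 264], [237, 261], [233, 263]]
```

apply_moves:
  fingers: [0.8, 0.8, 0.8, 0.8, 0.8, 0.8]
  xyz:
    - [-0.002, -0.013, -0.04]
    - [-0.002, -0.013, -0.1]
    - [-0.002, -0.013, -0.16]
    - [-0.002, -0.013, -0.16]
    - [-0.002, -0.013, -0.16]
    - [-0.002, -0.013, -0.16]
  rotation:
    - [0.131, 0.38, 0]
    - [0.131, 0.38, 0]
    - [0.131, 0.38, 0]
    - [0.131, 0.38, 0]
    - [0.131, 0.38, 0]
    - [0.131, 0.38, 0]

```text
time_s: 28.65
eef_pos: [0.4497, 0.1637, 0.0649]
ee_rot: [-3.141, 0.697, -0.345]
wrist_force: [-0.2, -0.4, 0.5]
grip_width: 0.803
grip_force: 0.0
```

```bash
python3 - <<'E'
from h import *
from rig import ctrl
s=state(ctrl);need(s,[.449,.1626,.0245],Rpick(-.344,.7))
d=shot(ctrl,"wrist","w18");c=cam(d,s)
for b in blades(d,.018,rows=480,val=150):print(b)
E
```

```text
p [0.4497 0.1637 0.0649] rot [-3.141  0.697 -0.345] q [0.113 0.515 1.354 0.306 1.903 2.035] g 0.803 F [-0.2 -0.4  0.5]
xyz units [-0.001 -0.002 -0.081] rot units [0.001 0.005 0.002]
([-94938.0, 254.10000610351562], [4845.5, 314686.6], -0.0069, (459, 432, 42, 48))
([511.20001220703125, 267.20001220703125], [18.8, 40.3], -0.9836, (0, 165, 56, 53))
([438.8999938964844, 165.0], [49.0, 113.7], -0.344, (259, 161, 121, 132))
```

apply_moves:
  fingers: [0.8, 0.8, 0.8, 0.8, 0.8]
  xyz:
    - [-0.001, -0.002, -0.04]
    - [-0.001, -0.002, -0.07]
    - [-0.001, -0.002, -0.079]
    - [-0.001, -0.002, -0.079]
    - [-0.001, -0.002, -0.079]
  rotation:
    - [0, 0.005, 0]
    - [0, 0.005, 0]
    - [0, 0.005, 0]
    - [0, 0.005, 0]
    - [0, 0.005, 0]

```text
time_s: 29.12
eef_pos: [0.4485, 0.1621, 0.0233]
ee_rot: [3.138, 0.704, -0.349]
wrist_force: [-0.6, -0.2, 0.4]
grip_width: 0.803
grip_force: 0.0
```

apply_moves:
  fingers: [0.4, 0.4, 0.4, 0.4, 0.4, 0.4]
  xyz:
    - [0, 0, -0.001]
    - [0, 0, -0.001]
    - [0, 0, -0.001]
    - [0, 0, -0.001]
    - [0, 0, -0.001]
    - [0, 0, -0.001]
  rotation:
    - [0, 0, 0]
    - [0, 0, 0]
    - [0, 0, 0]
    - [0, 0, 0]
    - [0, 0, 0]
    - [0, 0, 0]
  grip_force: 100

```text
time_s: 29.62
eef_pos: [0.4494, 0.1619, 0.0236]
ee_rot: [3.139, 0.702, -0.349]
wrist_force: [2.2, -1.0, 5.9]
grip_width: 0.549
grip_force: 103.1
```

apply_moves:
  fingers: [0.4, 0.4, 0.4, 0.4, 0.4, 0.4, 0.4]
  xyz:
    - [0, 0, 0.05]
    - [0, 0, 0.12]
    - [0, 0, 0.2]
    - [0, 0, 0.28]
    - [0, 0, 0.34]
    - [0, 0, 0.34]
    - [0, 0, 0.34]
  rotation:
    - [0, 0, 0]
    - [0, 0, 0]
    - [0, 0, 0]
    - [0, 0, 0]
    - [0, 0, 0]
    - [0, 0, 0]
    - [0, 0, 0]

```text
time_s: 30.2
eef_pos: [0.449, 0.1621, 0.1935]
ee_rot: [3.14, 0.701, -0.349]
wrist_force: [-0.2, -0.4, -2.6]
grip_width: 0.552
grip_force: 103.2
```

apply_moves:
  fingers: [0.4, 0.4, 0.4, 0.4, 0.4]
  xyz:
    - [0.02, 0.03, 0]
    - [0.04, 0.06, 0]
    - [0.06, 0.08, 0]
    - [0.06, 0.08, 0]
    - [0.06, 0.08, 0]
  rotation:
    - [-0.07, -0.2, 0.02]
    - [-0.14, -0.4, 0.04]
    - [-0.21, -0.64, 0.06]
    - [-0.285, -0.854, 0.087]
    - [-0.285, -0.854, 0.087]

```text
time_s: 30.62
eef_pos: [0.4769, 0.2032, 0.1915]
ee_rot: [3.139, 0.251, -0.301]
wrist_force: [-0.3, 0.3, -1.6]
grip_width: 0.549
grip_force: 103.3
```

apply_moves:
  fingers: [0.4, 0.4, 0.4, 0.4, 0.4]
  xyz:
    - [0.02, 0.03, 0]
    - [0.04, 0.06, 0]
    - [0.06, 0.08, 0]
    - [0.06, 0.08, 0]
    - [0.06, 0.08, 0]
  rotation:
    - [-0.016, -0.125, 0.17]
    - [-0.03, -0.25, 0.35]
    - [-0.05, -0.38, 0.53]
    - [-0.063, -0.499, 0.696]
    - [-0.063, -0.499, 0.696]

```text
time_s: 31.03
eef_pos: [0.507, 0.2422, 0.1898]
ee_rot: [3.14, 0.009, 0.049]
wrist_force: [-1.1, -0.7, -1.7]
grip_width: 0.55
grip_force: 103.3
```

apply_moves:
  fingers: [0.4, 0.4, 0.4, 0.4, 0.4]
  xyz:
    - [0, 0, 0]
    - [0, 0, 0]
    - [0, 0, 0]
    - [0, 0, 0]
    - [0, 0, 0]
  rotation:
    - [0, 0, 0.25]
    - [0, 0, 0.5]
    - [0, 0, 0.75]
    - [0, 0, 0.98]
    - [0, 0, 0.98]

```text
time_s: 31.45
eef_pos: [0.5078, 0.241, 0.1903]
ee_rot: [-3.14, 0.01, 0.535]
wrist_force: [0.3, -0.0, -0.6]
grip_width: 0.549
grip_force: 103.3
```

apply_moves:
  fingers: [0.4, 0.4, 0.4, 0.4, 0.4]
  xyz:
    - [0, 0, 0]
    - [0, 0, 0]
    - [0, 0, 0]
    - [0, 0, 0]
    - [0, 0, 0]
  rotation:
    - [0, 0, 0.25]
    - [0, 0, 0.5]
    - [0, 0, 0.75]
    - [0, 0, 0.98]
    - [0, 0, 0.98]

```text
time_s: 31.87
eef_pos: [0.508, 0.2413, 0.1909]
ee_rot: [-3.139, 0.007, 1.023]
wrist_force: [0.1, 1.4, -1.6]
grip_width: 0.547
grip_force: 103.3
```

apply_moves:
  fingers: [0.4, 0.4, 0.4, 0.4, 0.4]
  xyz:
    - [0, 0, 0]
    - [0, 0, 0]
    - [0, 0, 0]
    - [0, 0, 0]
    - [0, 0, 0]
  rotation:
    - [0.12, -0.05, 0.16]
    - [0.23, -0.09, 0.31]
    - [0.35, -0.14, 0.47]
    - [0.466, -0.188, 0.625]
    - [0.466, -0.188, 0.625]

```text
time_s: 32.28
eef_pos: [0.508, 0.2404, 0.191]
ee_rot: [-3.136, -0.247, 1.332]
wrist_force: [-0.8, -0.6, -2.5]
grip_width: 0.548
grip_force: 103.3
```

apply_moves:
  fingers: [0.4, 0.4, 0.4, 0.4, 0.4]
  xyz:
    - [0, 0, 0]
    - [0, 0, 0]
    - [0, 0, 0]
    - [0, 0, 0]
    - [0, 0, 0]
  rotation:
    - [0.17, -0.03, 0.05]
    - [0.34, -0.06, 0.1]
    - [0.52, -0.09, 0.15]
    - [0.689, -0.123, 0.198]
    - [0.689, -0.123, 0.198]

```text
time_s: 32.7
eef_pos: [0.5078, 0.2403, 0.1899]
ee_rot: [-3.128, -0.595, 1.426]
wrist_force: [-1.0, -1.1, -2.2]
grip_width: 0.547
grip_force: 103.4
```

```bash
python3 - <<'E'
from h import *
from rig import ctrl
s=state(ctrl);need(s,[.5534,.2974,.15],Rplace(-.1265,.871))
d=shot(ctrl,"wrist","w19");p=d["frame"][:,300:330].mean((1,2));g=np.abs(np.diff(p));print([(int(i),int(p[i]),int(p[i+1])) for i in np.argsort(-g)[:8]])
E
```

```text
p [0.5078 0.2403 0.1899] rot [-3.128 -0.595  1.426] q [0.115 0.037 1.626 0.591 1.363 0.165] g 0.547 F [-1.  -1.1 -2.2]
xyz units [ 0.091  0.114 -0.08 ] rot units [ 0.543 -0.094  0.019]
[(243, 170, 205), (287, 202, 170), (240, 184, 153), (174, 201, 171), (175, 171, 145), (359, 131, 104), (143, 190, 166), (144, 166, 142)]
```

The tile edges appear at rows 243, 287 and 359, the same as with the first tile, so there is no slip. Moving over groove0.

apply_moves:
  fingers: [0.4, 0.4, 0.4, 0.4, 0.4, 0.4, 0.4]
  xyz:
    - [0.03, 0.04, -0.02]
    - [0.06, 0.08, -0.04]
    - [0.091, 0.114, -0.06]
    - [0.091, 0.114, -0.08]
    - [0.091, 0.114, -0.08]
    - [0.091, 0.114, -0.08]
    - [0.091, 0.114, -0.08]
  rotation:
    - [0.14, -0.02, 0]
    - [0.27, -0.05, 0.01]
    - [0.41, -0.07, 0.015]
    - [0.543, -0.094, 0.019]
    - [0.543, -0.094, 0.019]
    - [0.543, -0.094, 0.019]
    - [0.543, -0.094, 0.019]

```text
time_s: 33.33
eef_pos: [0.554, 0.2994, 0.1534]
ee_rot: [3.126, -0.868, 1.46]
wrist_force: [0.2, -0.4, -1.5]
grip_width: 0.548
grip_force: 103.6
```

```bash
python3 - <<'E'
from h import *
from rig import ctrl
s=state(ctrl);need(s,[.5534,.2974,.1],Rplace(-.1265,.871))
E
```

```text
p [0.554  0.2994 0.1534] rot [ 3.126 -0.868  1.46 ] q [ 0.119  0.234  1.588  0.907  1.221 -0.05 ] g 0.548 F [ 0.2 -0.4 -1.5]
xyz units [-0.001 -0.004 -0.107] rot units [ 0.008  0.019 -0.008]
```

apply_moves:
  fingers: [0.4, 0.4, 0.4, 0.4, 0.4, 0.4]
  xyz:
    - [-0.001, -0.004, -0.05]
    - [-0.001, -0.004, -0.09]
    - [-0.001, -0.004, -0.095]
    - [-0.001, -0.004, -0.095]
    - [-0.001, -0.004, -0.095]
    - [-0.001, -0.004, -0.095]
  rotation:
    - [0.008, 0.019, -0.008]
    - [0.008, 0.019, -0.008]
    - [0.008, 0.019, -0.008]
    - [0.008, 0.019, -0.008]
    - [0.008, 0.019, -0.008]
    - [0.008, 0.019, -0.008]

```text
time_s: 33.83
eef_pos: [0.5543, 0.2973, 0.1072]
ee_rot: [3.136, -0.874, 1.449]
wrist_force: [-0.7, 0.6, -2.9]
grip_width: 0.548
grip_force: 103.6
```

```bash
python3 - <<'E'
from h import *
from rig import ctrl
s=state(ctrl);need(s,[.5534,.2974,.0795],Rplace(-.1265,.871))
E
```

```text
p [0.5543 0.2973 0.1072] rot [ 3.136 -0.874  1.449] q [ 0.113  0.301  1.614  0.942  1.171 -0.129] g 0.548 F [-0.7  0.6 -2.9]
xyz units [-0.002  0.    -0.055] rot units [-0.006  0.008 -0.   ]
```

apply_moves:
  fingers: [0.4, 0.4, 0.4, 0.4, 0.4, 0.4, 0.4]
  xyz:
    - [-0.001, 0, -0.02]
    - [-0.001, 0, -0.035]
    - [-0.001, 0, -0.045]
    - [-0.001, 0, -0.052]
    - [-0.001, 0, -0.055]
    - [-0.001, 0, -0.055]
    - [-0.001, 0, -0.055]
  rotation:
    - [-0.006, 0.008, 0]
    - [-0.006, 0.008, 0]
    - [-0.006, 0.008, 0]
    - [-0.006, 0.008, 0]
    - [-0.006, 0.008, 0]
    - [-0.006, 0.008, 0]
    - [-0.006, 0.008, 0]

```text
time_s: 34.42
eef_pos: [0.5528, 0.2972, 0.0775]
ee_rot: [-3.136, -0.871, 1.441]
wrist_force: [-1.8, 0.2, 1.8]
grip_width: 0.548
grip_force: 103.9
```

```bash
python3 - <<'E'
from h import *
from rig import ctrl
s=state(ctrl);need(s,[.5534,.2974,.0795],Rplace(-.1265,.871))
B=tilebox((.5551,.3112),-.1265)
d=shot(ctrl,"top","top9");c=cam(d);p=np.array([proj(c,w) for w in B]);print(p.round(0).tolist());whites(d,c,p[[0,1,4,5]].mean(0),18)
E
```

```text
p [0.5528 0.2972 0.0775] rot [-3.136 -0.871  1.441] q [ 0.113  0.347  1.623  0.958  1.142 -0.171] g 0.548 F [-1.8  0.2  1.8]
xyz units [0.001 0.    0.004] rot units [-0.001 -0.007 -0.001]
[[169.0, 253.0], [174.0, 229.0], [181.0, 262.0], [186.0, 240.0], [160.0, 252.0], [166.0, 228.0], [173.0, 260.0], [178.0, 238.0]]
(161, 229, 22, 25) [[182, 230], [166, 229], [161, 253], [169, 252], [173, 231]]
```

It's on the floor of groove0 and the top edge agrees with the ideal box. Releasing.

apply_moves:
  fingers: [0.65, 0.7, 0.8, 0.8, 0.8, 0.8, 0.8, 0.8]
  xyz:
    - [0, 0, 0]
    - [0, 0, 0]
    - [0, 0, 0]
    - [0, 0, 0]
    - [-0.004, -0.03, 0.026]
    - [-0.012, -0.091, 0.078]
    - [-0.02, -0.152, 0.13]
    - [-0.02, -0.152, 0.13]
  rotation:
    - [0, 0, 0]
    - [0, 0, 0]
    - [0, 0, 0]
    - [0, 0, 0]
    - [0, 0, 0]
    - [0, 0, 0]
    - [0, 0, 0]
    - [0, 0, 0]

```text
time_s: 35.13
eef_pos: [0.5454, 0.2174, 0.1477]
ee_rot: [3.133, -0.871, 1.447]
wrist_force: [2.0, 0.5, 1.6]
grip_width: 0.8
grip_force: 0.0
```

apply_moves:
  fingers: [0, 0, 0, 0, 0, 0]
  xyz:
    - [0, -0.05, 0.05]
    - [0, -0.15, 0.1]
    - [0, -0.25, 0.1]
    - [0, -0.35, 0.1]
    - [0, -0.35, 0.1]
    - [0, -0.35, 0.1]
  rotation:
    - [0, 0, 0]
    - [-0.3, 0.04, 0]
    - [-0.6, 0.08, 0]
    - [-0.934, 0.119, 0]
    - [-0.934, 0.119, 0]
    - [-0.934, 0.119, 0]

```text
time_s: 35.63
eef_pos: [0.5442, 0.0431, 0.1944]
ee_rot: [3.139, -0.394, 1.441]
wrist_force: [0.4, 0.6, 0.9]
grip_width: -0.002
grip_force: 0.0
```

```bash
python3 - <<'E'
from h import *
from rig import ctrl
s=state(ctrl);need(s,[.6513,-.2215,.14],R.from_euler("xyz",[np.pi,0,.9]))
d=shot(ctrl,"top","top10");c=cam(d);ds=shot(ctrl,"side","side10");cs=cam(ds)
for g in((.5551,.3112),(.5674,.4103)):
    B=tilebox(g,-.1265)
    for n,D,C in(("top",d,c),("side",ds,cs)):
        p=np.array([proj(C,w) for w in B]);print(n,p.round(0).tolist());whites(D,C,p.mean(0),25)
E
```

```text
p [0.5442 0.0431 0.1944] rot [ 3.139 -0.394  1.441] q [-0.176  0.111  1.486  0.394  1.562 -0.054] g -0.002 F [0.4 0.6 0.9]
xyz units [ 0.214 -0.529 -0.109] rot units [-0.733  0.315 -1.068]
top [[169.0, 253.0], [174.0, 229.0], [181.0, 262.0], [186.0, 240.0], [160.0, 252.0], [166.0, 228.0], [173.0, 260.0], [178.0, 238.0]]
(179, 246, 10, 23) [[188, 246], [186, 246], [182, 258], [185, 259], [181, 261], [179, 267], [184, 267]]
(161, 229, 16, 25) [[167, 229], [161, 252], [169, 253], [173, 232], [176, 230]]
side [[284.0, 155.0], [303.0, 154.0], [285.0, 188.0], [303.0, 187.0], [284.0, 152.0], [303.0, 151.0], [285.0, 185.0], [303.0, 184.0]]
(275, 163, 11, 17) [[275, 163], [275, 177], [278, 175], [280, 179], [285, 179], [281, 177], [283, 174], [280, 175], [278, 173], [280, 168], [285, 167], [280, 167], [278, 163]]
top [[121.0, 245.0], [127.0, 222.0], [137.0, 254.0], [142.0, 233.0], [112.0, 244.0], [118.0, 220.0], [129.0, 253.0], [134.0, 231.0]]
(113, 222, 14, 24) [[126, 223], [118, 223], [113, 244], [121, 244]]
side [[283.0, 138.0], [301.0, 138.0], [284.0, 171.0], [302.0, 170.0], [283.0, 136.0], [301.0, 135.0], [284.0, 168.0], [301.0, 167.0]]
(275, 163, 11, 17) [[275, 163], [275, 177], [278, 175], [280, 179], [285, 179], [281, 177], [283, 174], [280, 175], [278, 173], [280, 168], [285, 167], [280, 167], [278, 163]]
```

apply_moves:
  fingers: [0, 0, 0, 0, 0, 0, 0, 0]
  xyz:
    - [0.03, -0.07, 0]
    - [0.06, -0.15, 0]
    - [0.09, -0.22, 0]
    - [0.12, -0.3, 0]
    - [0.15, -0.37, 0]
    - [0.18, -0.45, 0]
    - [0.214, -0.529, 0]
    - [0.214, -0.529, 0]
  rotation:
    - [-0.12, 0.05, -0.16]
    - [-0.24, 0.1, -0.33]
    - [-0.37, 0.15, -0.5]
    - [-0.5, 0.2, -0.65]
    - [-0.62, 0.26, -0.8]
    - [-0.733, 0.315, -0.98]
    - [-0.733, 0.315, -0.98]
    - [-0.733, 0.315, -0.98]

```text
time_s: 36.4
eef_pos: [0.6505, -0.2224, 0.1872]
ee_rot: [-3.122, -0.004, 0.94]
wrist_force: [-2.1, 0.6, -1.7]
grip_width: 0.001
grip_force: 0.0
```

```bash
python3 - <<'E'
from h import *
from rig import ctrl
s=state(ctrl);need(s,[.6513,-.2212,.06],R.from_euler("xyz",[np.pi,0,.6]))
d=shot(ctrl,"top","top11");c=cam(d);r=np.load("rack.npy");Rz=R.from_euler("z",r[3]).as_matrix()
f=d["frame"]
for y in(-75,-15):
    for x,z in((-120,.040),(-90,.040),(-60,.042),(-45,.028),(-25,.028),(25,.028)):
        u=proj(c,Rz@np.array([x/1000,y/1000,z])+r[:3]).round().astype(int);print(y,x,u,f[u[1],u[0]],end=" | ")
    print()
g=cv2.cvtColor(f,cv2.COLOR_RGB2HSV);m=((g[:,:,2]<70)).astype(np.uint8)
for k in cv2.findContours(m,0,2)[0]:
    x,y,w,h=cv2.boundingRect(k)
    if cv2.contourArea(k)>100 and 250<x<400 and 190<y<300:
        P=np.array([onz(c,p,.036)[:2] for p in k[:,0].astype(float)])-r[:2]; P=P@Rz[:2,:2]*1000; print("dark",(x,y,w,h),P.min(0).round(),P.max(0).round())
B=tilebox((.5551,.3112),-.1265);whites(d,c,np.array([167,241]),18);whites(d,c,np.array([120,233]),18)
E
```

```text
p [ 0.6505 -0.2224  0.1872] rot [-3.122 -0.004  0.94 ] q [-0.386  0.557  0.912  0.008  1.69   0.245] g 0.001 F [-2.1  0.6 -1.7]
xyz units [ 0.002  0.002 -0.254] rot units [-0.033 -0.021 -0.68 ]
-75 -120 [332 258] [76 63 58] | -75 -90 [334 244] [76 63 57] | -75 -60 [335 231] [75 63 55] | -75 -45 [335 226] [196 190 186] | -75 -25 [336 217] [189 181 177] | -75 25 [339 195] [186 178 176] | 
-15 -120 [304 255] [77 63 56] | -15 -90 [306 242] [78 66 59] | -15 -60 [307 228] [78 65 57] | -15 -45 [308 223] [197 189 185] | -15 -25 [309 214] [189 179 176] | -15 25 [312 192] [188 180 179] | 
(161, 229, 16, 25) [[167, 229], [161, 252], [169, 253], [173, 232], [176, 230]]
(113, 222, 14, 24) [[126, 223], [118, 223], [113, 244], [121, 244]]
```

All scrapers are in their slots (handle, blade and the blade behind the cover appear at the expected pixels) and both tiles stand. Now the final button press.

apply_moves:
  fingers: [0, 0, 0, 0, 0, 0, 0]
  xyz:
    - [0.002, 0.003, -0.08]
    - [0.002, 0.003, -0.16]
    - [0.002, 0.003, -0.23]
    - [0.002, 0.003, -0.254]
    - [0.002, 0.003, -0.254]
    - [0.002, 0.003, -0.254]
    - [0.002, 0.003, -0.254]
  rotation:
    - [-0.033, -0.021, 0]
    - [-0.033, -0.021, 0]
    - [-0.033, -0.021, 0]
    - [-0.033, -0.021, 0]
    - [-0.033, -0.021, 0]
    - [-0.033, -0.021, 0]
    - [-0.033, -0.021, 0]

```text
time_s: 37.03
eef_pos: [0.6524, -0.217, 0.0688]
ee_rot: [3.133, 0.001, 0.943]
wrist_force: [0.7, 0.4, 0.5]
grip_width: 0.001
grip_force: 0.0
```

apply_moves:
  fingers: [0, 0, 0]
  xyz:
    - [0, -0.008, -0.02]
    - [0, -0.008, -0.03]
    - [0, -0.008, -0.03]
  rotation:
    - [0, 0, 0]
    - [0, 0, 0]
    - [0, 0, 0]

```text
time_s: 37.28
eef_pos: [0.6504, -0.2212, 0.0493]
ee_rot: [3.139, 0.003, 0.942]
wrist_force: [-0.4, 0.7, 0.0]
grip_width: 0.001
grip_force: 0.0
```

apply_moves:
  fingers: [0, 0, 0, 0, 0]
  xyz:
    - [0, 0, -0.015]
    - [0, 0, -0.028]
    - [0, 0, -0.036]
    - [0, 0, -0.038]
    - [0, 0, -0.038]
  rotation:
    - [0, 0, 0]
    - [0, 0, 0]
    - [0, 0, 0]
    - [0, 0, 0]
    - [0, 0, 0]

```text
time_s: 37.7
eef_pos: [0.6513, -0.2213, 0.033]
ee_rot: [3.136, 0.002, 0.943]
wrist_force: [-2.8, 1.6, 10.6]
grip_width: -0.003
grip_force: 4.9
```

apply_moves:
  fingers: [0, 0, 0, 0, 0, 0, 0, 0]
  xyz:
    - [0, 0, -0.002]
    - [0, 0, -0.003]
    - [0, 0, -0.003]
    - [0, 0, 0.06]
    - [0, 0, 0.14]
    - [0, 0, 0.22]
    - [0, 0, 0.24]
    - [0, 0, 0.24]
  rotation:
    - [0, 0, 0]
    - [0, 0, 0]
    - [0, 0, 0]
    - [0, 0, 0]
    - [0, 0, 0]
    - [0, 0, 0]
    - [0, 0, 0]
    - [0, 0, 0]

```text
time_s: 38.37
eef_pos: [0.6526, -0.2217, 0.1567]
ee_rot: [3.129, 0.0, 0.943]
wrist_force: [-0.1, -0.6, 0.3]
grip_width: -0.004
grip_force: 0.0
```

apply_moves:
  fingers: [0, 0, 0, 0]
  xyz:
    - [0, 0, 0.04]
    - [0, 0, 0.04]
    - [0, 0, 0.04]
    - [0, 0, 0.04]
  rotation:
    - [0, 0, 0]
    - [0, 0, 0]
    - [0, 0, 0]
    - [0, 0, 0]

```text
time_s: 38.7
eef_pos: [0.6504, -0.2209, 0.1691]
ee_rot: [3.14, 0.003, 0.943]
wrist_force: [-0.4, 0.5, -0.3]
grip_width: -0.002
grip_force: 0.0
```

```bash
python3 - <<'E'
from h import *
from rig import ctrl
s=state(ctrl);d=shot(ctrl,"top","top12");a=d["frame"].astype(int);b=load("top11")[1]["frame"].astype(int)
D=np.abs(a-b).max(2);print("rack/stand region change",(D[180:270,250:352]>40).sum(),(D[205:280,100:210]>40).sum(), "jar", (D[190:222,372:400]>40).sum())
print(ctrl.sign_off())
E
```

```text
p [ 0.6504 -0.2209  0.1691] rot [3.14e+00 3.00e-03 9.43e-01] q [-0.38   0.548  0.961 -0.003  1.632  0.248] g -0.002 F [-0.4  0.5 -0.3]
rack/stand region change 0 0 jar 25
the job is handed in; nothing more can be done
None
```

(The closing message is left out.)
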